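# Photograph a series of sections under the digital microscope

## Task

Photograph the slide carriers waiting on the white mat under the digital microscope in series order, by their white dots, fewest first (one of the series may be missing). Slide each one, glass end first, along the guide and under the lens until it is home against the stop, press the yellow foot-switch treadle right down to its stop and keep it there for a good half second to take the picture, then take the carrier out and lay it in the blue tray; at the end all of them lie flat on the tray's floor. Do not bump the lens, and leave the other things on the bench alone.

Things in the scene. Friction and masses are not known exactly. Their poses are not given: they have to be found in the camera images.
- carrier1: slide carrier, one white dot, yellow grip; None if absent. Dark plate 160 x 44 x 6 mm (x, y, z), 0.23 kg; on it an upright grip block 30 x 14 x 36 mm centred at x = -65 mm, its top 42 mm above the underside; dots in a row ahead of it, then a glass slide on the front half. Centre of mass at x = -32 mm. Origin: centre of the plate's underside; x points from grip to glass end, z up
- carrier1_section (a point): the stained section on that carrier's glass: top of the plate, 35 mm ahead of its centre (x = 0.035, z = 0.006 in the carrier frame)
- carrier2: slide carrier, two white dots, red grip; None if absent. Dark plate 160 x 44 x 6 mm (x, y, z), 0.23 kg; on it an upright grip block 30 x 14 x 36 mm centred at x = -65 mm, its top 42 mm above the underside; dots in a row ahead of it, then a glass slide on the front half. Centre of mass at x = -32 mm. Origin: centre of the plate's underside; x points from grip to glass end, z up
- carrier2_section (a point): the stained section on that carrier's glass: top of the plate, 35 mm ahead of its centre (x = 0.035, z = 0.006 in the carrier frame)
- carrier3: slide carrier, three white dots, white grip; None if absent. Dark plate 160 x 44 x 6 mm (x, y, z), 0.23 kg; on it an upright grip block 30 x 14 x 36 mm centred at x = -65 mm, its top 42 mm above the underside; dots in a row ahead of it, then a glass slide on the front half. Centre of mass at x = -32 mm. Origin: centre of the plate's underside; x points from grip to glass end, z up
- carrier3_section (a point): the stained section on that carrier's glass: top of the plate, 35 mm ahead of its centre (x = 0.035, z = 0.006 in the carrier frame)
- microscope: digital microscope, fixed: white base 345 x 150 x 18 mm, reaching 230 mm before the lens axis; column 88 mm beyond the axis. Origin: on the bench under the lens axis; +x is the way a carrier is pushed in, glass end first; z up. Its aluminium guide plate, 68 mm wide, top 24 mm above the bench, runs from x = -225 mm (bare up to x = -118 mm) to the stop
- stage_home (a point): point of the guide plate under the lens axis, 24 mm above the bench, axes as the microscope's. Two rails, 8 mm high and 48 mm apart, run from x = -85 mm to the end stop, a cross bar with its near face at x = +45 mm; the mouth before them (x = -118 to -85 mm) flares from 69 to 48 mm. Home, front edge against the stop: section at x = 0, plate centre -35 mm, grip -100 mm
- lens_head: lens, ring light, camera and focus block overhanging the guide, fixed: the ring light is a disc of 31 mm radius about the lens axis, its underside 111 mm above the bench (87 mm above the guide plate); lens and camera rise above it to 330 mm within that radius, 33 mm at the camera's corners. Origin as microscope
- footswitch: black base of the picture-taking foot switch standing on the bench, 135 x 76 mm, fixed. Origin: centre of its underside; the treadle's hinge is 50 mm from it towards +x and 26 mm up, the free end points to -x
- treadle (a joint): the yellow sprung treadle (112 x 60 x 7 mm), hinged about a level axis along the footswitch's y: 0 up at rest (sloping, free end highest), 0.24 rad fully down on its stop, where it lies level. About 4 N on the pad starts it and about 10 N holds it on its stop; it springs back by itself
- treadle_pad (a point): where to press: on top of the ribbed pad, 85 mm from the hinge; about 50 mm above the bench at rest and 30 mm when fully down. Its z axis is the treadle's normal
- mat: white mat 200 x 210 x 3 mm (x, y, z) on which the carriers wait side by side, fixed. Origin: centre of its underside
- tray: blue open tray for finished carriers, 195 x 195 mm outside, 18 mm high, walls and floor 4 mm, fixed. Three carriers fit side by side, each lying along the tray's x. Origin: centre of its underside
- oil_bottle: bystander: small amber bottle, 38 mm diameter, about 75 mm high, at the far left; origin centre of its underside
- slide_box: bystander: closed orange slide box 85 x 100 x 30 mm, at the far right; origin centre of its underside
- petri_dish: bystander: clear dish 92 mm diameter, 16 mm high, right of the microscope's column; origin centre of its underside
Not all that is in view belongs to the job. What is shaped like the carrier3 but brown or orange is not meant.

How it is judged:
By the outcome, as a careful person would: the job done as asked, in the order asked, and still so for the second after the job is handed in, with the robot touching nothing.
Of carrier1, carrier2, carrier3 only 2 to 3 are there at a start; the rules pass over those that are not, and their reading is None.
At some moment in a run one of carrier1, carrier2, carrier3 may be knocked a few centimetres aside while the robot is not near it.
Once in a run the grip may slacken for a moment while it holds something.
It also fails if it takes over 210 s, if anything falls off the work surface, if the arm or the gripper's body presses on something with over 40 N, if the wrist force passes 120 N, or if a joint passes its speed limit or range.

## Robot

A 6-joint arm with a two-finger parallel gripper is mounted at the origin on the work surface. World frame = base frame: x ahead of the robot, y to its left, z up, the work surface at z = 0. Lengths are in mm, angles in degrees, forces in N, time in s.
With the tool pointing down it reaches from about 425 to 925 mm from the base axis. Payload 12.5 kg.
Tool frame: the origin (TCP) lies at the very end of the fingers, on their centre line; the grasp point (between the pads) lies behind it (bot.grip_point_offset is the x of the grasp point in the tool frame, in mm); x points along the fingers, y is the direction in which the jaws open and shut, and the axes are right-handed (so a half turn about x gives the same grasp; the last joint's range is limited). The gripper opens to 85 mm and grips with 20 to 120 N. Pads are 22 mm wide; open, the fingers measure 114 mm over their backs; the gripper's body (76 mm by 85 mm) begins 54 mm behind the grasp point. The pads swing forward as they close: fully open they stand 13 mm farther back than shut.
Start: joints at [60.585, 28.126, 89.318, -0, 62.55, -6.05], TCP at [247.854, 573.771, 231.327] pointing down, gripper open.
Joint ranges: [-177.58, 177.58], [-47.91, 125.51], [2.72, 160], [-65.01, 245.01], [3.68, 167.84], [-153.87, 153.87]. Speed limits (degrees/s): [127.2, 127.2, 159.86, 180, 180, 180].

## Interface

Orientations are given as [roll, pitch, yaw] about the fixed x, y, z axes, in that order (R = Rz(yaw) Ry(pitch) Rx(roll)).
In Python, from station import bot, viewer gives the robot as it stands.
- The arm moves only by the tool send_rows, never from a script. Its argument "moves" is text: rows parted by semicolons, each of 7 numbers parted by spaces: the turn, a rotation vector about the tool's x, y, z in degrees, then the shift along the tool's x, y, z in cm, then the opening, from -1 (shut) to 1 (fully open), so that 0 is half open. A call has 1 to 8 rows; each row shifts and turns the pose as measured when the row begins, along the tool's axes as they then stand; what a row does not reach is not made up. A row lasts 1/10 s, in which the tool goes at most 50 mm and 8.59 degrees, less where a joint would pass 70% of its speed; a pose out of reach is approached as far as the arm can. A call with a gripper value outside its range is refused whole. The fingers move at their own pace and stop on an object; "squeeze" is the grip in N (left out, the last holds). Time passes only in rows, so rows that do not move let the fingers close. It gives the time, the measured TCP pose, the force and the opening at its end, in the units of the state.
- bot.sense(): the state, without advancing time (a new reading comes with each control period).
- viewer.capture(name): name is "side" or "top"; returns a dict with "frame" (420x560x3 uint8, red, green, blue), "range_z" (420x560 float32, mm along the optical axis (not along the pixel's ray), 0 where there is no reading), "fx", "fy", "cx", "cy" (pixels), "world_from_camera" (4x4, takes a point from camera to world coordinates). Camera axes: x right, y down, z forward; pixel columns grow to the right and rows downward; lengths in mm; the calibration is good to about 2 mm. A picture is of the moment at which its call begins.
- bot.finish_job(): hands the job in, once; it reports no verdict.
The state is a dict: "time": time; "joint_positions": joint angles; "joint_vel": joint speeds; "tau": joint torques, N m; "ee_pos": TCP position; "orientation": TCP orientation; "wrist_force": force on the tool from outside, world axes, zero at the start; "ft_torque": the same for the moment, N m; "finger_gap": finger opening in mm.
Only numpy, scipy, OpenCV 4.12 (cv2) and the standard library are available. Lean on these libraries where they do the work, as an engineer would, in place of code of your own. Each camera call takes 0.05 s, during which the arm holds its last target.

## Working session

There is one attempt and no reset: what is moved stays moved. The work goes in short steps, Python scripts to look and compute and a tool call to move; the robot and the scene stay as the last step left them, time stands still between calls to the robot, and variables do not carry over. Pictures are saved under pics/ and viewed, and the job is handed in when it is done.

Besides the shell and the picture viewer there is one more tool, called as name(argument=value, ...), one argument or row to a line, values as JSON. send_rows: Moves the arm, as the interface text tells. Its arguments: {"type":"object","properties":{"moves":{"type":"string"},"squeeze":{"type":"number"}},"required":["moves"]}

```bash
ls; mkdir -p pics
python3 - <<'E'
from station import bot, viewer
import cv2,numpy as np
print(bot.sense()); print(bot.grip_point_offset)
for n in ("side","top"):
    c=viewer.capture(n)
    cv2.imwrite(f"pics/{n}0.png",c["frame"][:,:,::-1])
    print(n,c["fx"],c["fy"],c["cx"],c["cy"],np.round(c["world_from_camera"],3).tolist(), (c["range_z"]>0).mean())
    np.savez(f"pics/{n}0.npz",**c)
E
```

```text
pics
{'time': 0.0, 'joint_positions': array([ 6.05827798e+01,  2.81654276e+01,  8.93528787e+01, -8.68070563e-04,
        6.25490309e+01, -6.05066731e+00]), 'joint_vel': array([ 0.09183937,  0.01307209,  0.12177743, -0.00281476, -0.05073402,
       -0.05161541]), 'tau': array([-5.71349210e-04, -6.18450880e+01, -2.61582327e+01, -1.92251091e-04,
        4.30631058e-03, -2.83882635e-06]), 'ee_pos': array([247.74517046, 573.53168775, 230.69731163]), 'orientation': array([ -95.39563719,   89.93265853, -118.76178947]), 'wrist_force': array([ 0.40884243,  0.73991936, -0.36272178]), 'ft_torque': array([-0.04058074, -0.0519984 ,  0.01597639]), 'finger_gap': 85.6050951336191}
-18.700000000000003
side 452.7409151413139 452.7409151413139 281.6410821079456 203.86291005827024 [[-0.969, -0.17, 0.179, 285.424], [-0.246, 0.598, -0.763, 1130.279], [0.023, -0.783, -0.621, 913.413], [0.0, 0.0, 0.0, 1.0]] 0.995765306122449
top 385.63463594966163 385.63463594966163 270.7410111305936 213.30670273210725 [[0.011, -0.991, 0.133, 376.04], [-0.999, -0.007, 0.031, 51.758], [-0.03, -0.133, -0.991, 1169.165], [0.0, 0.0, 0.0, 1.0]] 0.9960756802721088
```

View pics/side0.png

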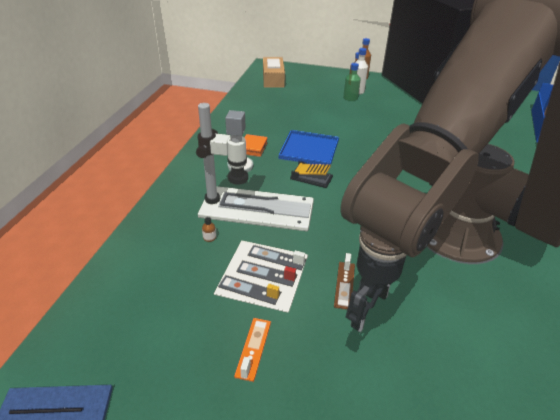

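View pics/top0.png

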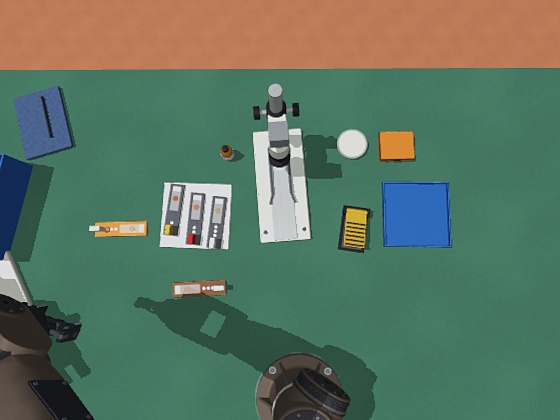

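Three carriers are present: yellow grip (168,230), red (190,238) and white (215,243) in the top view. There are also brown and orange decoys. The scope is at (280,155), the foot switch at (354,228) and the tray at (417,214). Next I measure them.

```bash
cat > h.py <<'E'
import numpy as np,cv2
from scipy.spatial.transform import Rotation as Ro
def cloud(c):
    z=c["range_z"].astype(float);h,w=z.shape
    u,v=np.meshgrid(np.arange(w),np.arange(h))
    P=np.stack([(u-c["cx"])/c["fx"]*z,(v-c["cy"])/c["fy"]*z,z],-1)
    T=c["world_from_camera"]; W=P@T[:3,:3].T+T[:3,3]; W[z<=0]=np.nan
    return W
def ray(c,u,v,zp):
    T=np.array(c["world_from_camera"]); d=T[:3,:3]@np.array([(u-c["cx"])/c["fx"],(v-c["cy"])/c["fy"],1.]); o=T[:3,3]
    return o+d*(zp-o[2])/d[2]
def Rnow(s): return Ro.from_euler('xyz',s["orientation"],degrees=True)
E
python3 - <<'E'
from h import *
for n in ("top","side"):
    c=dict(np.load(f"pics/{n}0.npz")); W=cloud(c); hsv=cv2.cvtColor(c["frame"],cv2.COLOR_RGB2HSV)
    H,S,V=[hsv[...,i].astype(int) for i in range(3)]
    g=(H>50)&(H<95)&(S>90)
    print(n,"bench z",np.nanpercentile(W[...,2][g],[5,50,95]))
    X,Y,Z=W[...,0],W[...,1],W[...,2]
    m={"blue":(H>105)&(H<125)&(S>180)&(V>80)&(Y<0),"yel":(H>18)&(H<30)&(S>150),"red":((H<4)|(H>176))&(S>180)&(V>100)&(X>300)&(X<600),
     "white":(S<40)&(V>150)&(X>300)}
    for k,mm in m.items():
        nn,l,st,ce=cv2.connectedComponentsWithStats(mm.astype(np.uint8))
        for i in range(1,nn):
            if st[i,4]>20:
                q=W[l==i]; print(k,st[i],ce[i].round(1),np.nanmedian(q,0).round(0),np.nanmin(q,0).round(0),np.nanmax(q,0).round(0))
c=dict(np.load("pics/top0.npz"))
f=c["frame"][120:260,150:460];cv2.imwrite("pics/crop1.png",cv2.resize(f,None,fx=2.55,fy=2.55,interpolation=cv2.INTER_CUBIC)[:,:,::-1])
E
```

```text
top bench z [-3.0132001   0.69481803  4.42441857]
blue [ 382  182   70   65 4291] [416.1 214. ] [ 533. -349.    5.] [ 436. -453.   -3.] [ 630. -247.   24.]
yel [344 208  24  40 682] [355.2 226.4] [ 494. -160.   40.] [ 430. -198.   -5.] [ 549. -124.   62.]
yel [164 225   9  10  71] [168.3 229.4] [478. 389.  44.] [463. 385.  14.] [490. 402.  48.]
red [188 234   6  10  46] [190.3 238.7] [449. 323.  46.] [437. 317.  36.] [463. 329.  51.]
white [268  84  14  13 145] [274.6  90. ] [765.  71. 349.] [750.  58.  -6.] [954.  89. 352.]
white [ 253  114   57  129 4812] [280.6 186.2] [601.  58.  21.] [444. -28.  -2.] [804. 148. 335.]
white [337 130  30  28 667] [351.6 143.4] [ 749. -158.   17.] [ 705. -202.   -0.] [ 793. -113.   23.]
white [270 147  18   6  65] [278.5 149.4] [659.  65. 249.] [651.  43. 245.] [665.  84. 252.]
white [ 159  182   73   67 2231] [196.3 214.5] [528. 311.   4.] [424. 212.  -6.] [629. 429.  51.]
white [169 186  12  25 182] [174.9 198. ] [577. 384.  10.] [539. 368.   3.] [615. 400.  15.]
white [191 195  11  25 186] [196.  206.7] [551. 316.  10.] [512. 303.   5.] [586. 332
[... 2668 characters left out ...]
529. 333.   5.] [421. 206.  -3.] [627. 429.  50.]
white [344 253   7  17  86] [347.1 260.9] [307. 248.  40.] [301. 196.  -3.] [315. 256.  46.]
white [280 256   8   5  21] [283.5 258. ] [480. 257.  11.] [471. 248.   5.] [492. 266.  15.]
white [240 263  29  13 177] [254.1 268.8] [546. 318.  11.] [510. 300.   5.] [587. 333.  15.]
white [223 277  29  15 196] [237.  284.5] [573. 383.  11.] [538. 365.   6.] [613. 398.  16.]
white [338 283   8  22  97] [341.2 292.8] [307. 334.   8.] [300. 298.   3.] [315. 373.  13.]
white [255 322  11   6  48] [260.2 324.3] [482. 485.   8.] [470. 475.   4.] [493. 494.  11.]
white [241 356  11  22 129] [245.  366.2] [476. 622.  42.] [470. 572.   5.] [483. 630.  47.]
```

View pics/crop1.png

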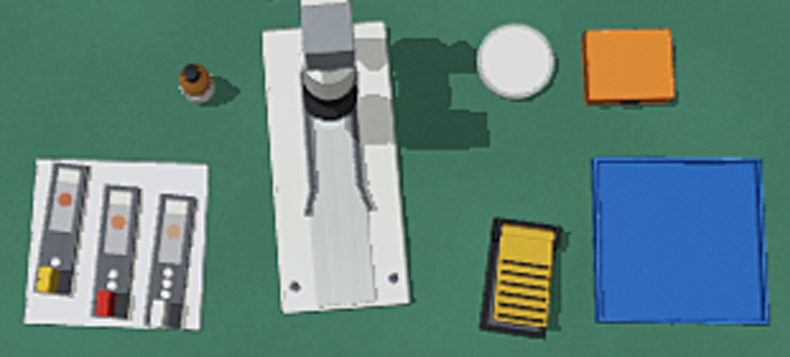

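```bash
cat >> h.py <<'E'
def rays(c,px,zp): return np.array([ray(c,u,v,zp) for u,v in px])
def comps(mask,amin=5):
    nn,l,st,ce=cv2.connectedComponentsWithStats(mask.astype(np.uint8))
    return [(st[i],ce[i],l==i) for i in range(1,nn) if st[i,4]>=amin]
def hsvof(c):
    h=cv2.cvtColor(c["frame"],cv2.COLOR_RGB2HSV); return [h[...,i].astype(int) for i in range(3)]
def rect(c,mask,zp):
    cs,_=cv2.findContours(mask.astype(np.uint8),cv2.RETR_EXTERNAL,cv2.CHAIN_APPROX_NONE)
    k=max(cs,key=cv2.contourArea)[:,0,:]
    P=rays(c,k,zp)[:,:2].astype(np.float32)
    return cv2.minAreaRect(P),P
E
python3 - <<'E'
from h import *
for n in ("top","side"):
    c=dict(np.load(f"pics/{n}0.npz")); W=cloud(c); H,S,V=hsvof(c); X,Y,Z=W[...,0],W[...,1],W[...,2]
    print(n)
    reg=(X>400)&(X<660)&(Y>190)&(Y<440)
    sec=reg&(S>60)&((H<18))&(V>90)&(Z<22)
    grip={"y":reg&(H>18)&(H<32)&(S>150)&(Z>36),"r":reg&((H<4)|(H>176))&(S>170)&(Z>36),"w":reg&(S<45)&(V>150)&(Z>36)}
    for s,ce,_ in comps(sec,3): print("sec",s,ce.round(1),ray(c,*ce,9).round(1))
    for k,m in grip.items():
        for s,ce,_ in comps(m,5): print("grip",k,s,ce.round(1),ray(c,*ce,45).round(1))
    m=(H>105)&(H<125)&(S>150)&(V>60)&(Y<-200)&(X>400)&(X<660)
    print("tray",rect(c,m,18)[0],rect(c,m,4)[0])
    m=(H>18)&(H<32)&(S>120)&(X>400)&(X<600)&(Y<-100)&(Y>-210)&(Z>10)
    for s,ce,mm in comps(m,20):
        q=W[mm]; print("treadle",s,rect(c,mm,45)[0]); A=np.c_[q[:,:2],np.ones(len(q))]; print("plane",np.linalg.lstsq(A,q[:,2],rcond=None)[0])
    m=(V<60)&(S<120)&(X>400)&(X<600)&(Y<-90)&(Y>-220)&(Z>8)|m
    m=cv2.morphologyEx(m.astype(np.uint8),cv2.MORPH_CLOSE,np.ones((3,3)))
    print("fs",rect(c,m,22)[0])
    # microscope base edges
    m=((S<60))&(V>90)&(X>400)&(X<840)&(Y<160)&(Y>-60)&(Z<60)
    k=max(comps(m,50),key=lambda t:t[0][4]); r,P=rect(c,k[2],18); print("base",k[0],r)
    np.save(f"pics/base_{n}.npy",P)
E
```

```text
top
sec [173 196   5   5  22] [175.1 197.9] [577.  383.3   9. ]
sec [193 204   6   6  25] [195.9 206.7] [550.2 317.9   9. ]
sec [215 208   5   5  19] [217.4 210.2] [539.7 251.5   9. ]
grip y [164 225   7  10  51] [167.2 229.2] [477.1 392.3  45. ]
grip r [188 234   5  10  47] [190.1 238.7] [449.6 323.1  45. ]
grip w [209 238   6  10  50] [211.3 242.5] [439.1 260.3  45. ]
tray ((532.2505493164062, -344.17205810546875), (192.49237060546875, 199.67593383789062), 0.277876615524292) ((534.1505737304688, -348.98748779296875), (194.83450317382812, 202.1030731201172), 0.27736610174179077)
treadle [343 208  25  40 692] ((486.7432556152344, -158.38922119140625), (61.78047561645508, 111.26496887207031), 83.39817810058594)
plane [-2.34450522e-01  7.66031236e-02  1.68648802e+02]
fs ((485.7763977050781, -159.26780700683594), (78.85004425048828, 132.13339233398438), 82.01663970947266)
base [ 253  128   58  115 4697] ((621.129150390625, 58.78077697753906), (347.685791015625, 151.9781951904297), 4.961226940155029)
side
sec [263 252   5   3  12] [264.8 252.9] [537.3 249.3   9. ]
sec [252 267   6   4  2
[... 274 characters left out ...]
1  45. ]
grip w [293 250  12   9  68] [298.7 253.9] [437.8 263.5  45. ]
tray ((529.96484375, -334.47418212890625), (216.41802978515625, 195.63255310058594), 89.70924377441406) ((533.7882080078125, -357.3759460449219), (219.80191040039062, 198.6912078857422), 89.70916748046875)
treadle [295 163  35  12 320] ((483.033203125, -149.36709594726562), (115.23169708251953, 67.7834243774414), 8.543034553527832)
plane [-2.15159766e-01  6.47904577e-02  1.56753238e+02]
fs ((482.51507568359375, -165.38319396972656), (131.34906005859375, 134.4384307861328), 83.95643615722656)
base [ 197  185  117   47 3514] ((619.700439453125, 66.12100982666016), (352.8553161621094, 173.75137329101562), 4.798033714294434)
```

Run:
```python
from h import *
def fitline(P):
    for _ in range(4):
        vx,vy,x0,y0=cv2.fitLine(P.astype(np.float32),cv2.DIST_HUBER,0,.01,.01).ravel()
        d=abs((P[:,0]-x0)*vy-(P[:,1]-y0)*vx); P=P[d<max(2.0,2*np.median(d))]
    if vx<0: vx,vy=-vx,-vy
    return x0,y0,np.degrees(np.arctan2(vy,vx)),len(P)
for n in ("top","side"):
    P=np.load(f"pics/base_{n}.npy"); 
    a=np.radians(4.9); R=np.array([[np.cos(a),np.sin(a)],[-np.sin(a),np.cos(a)]])
    c0=np.array([621.1,58.8]); Q=(P-c0)@R.T
    for k,m in dict(left=(Q[:,1]>65)&(abs(Q[:,0])<150),right=(Q[:,1]<-65)&(abs(Q[:,0])<150),front=(Q[:,0]<-165)&(abs(Q[:,1])<65),back=(Q[:,0]>165)&(abs(Q[:,1])<65)).items():
        if m.sum()>8: 
            x,y,an,l=fitline(P[m]); q=R@(np.array([x,y])-c0); print(n,k,round(an,2),l,q.round(1))
c=dict(np.load("pics/top0.npz")); W=cloud(c); H,S,V=hsvof(c)
# profile across guide at several rows, gray
g=cv2.cvtColor(c["frame"],cv2.COLOR_RGB2GRAY)
for v in range(160,240,8): print(v,g[v,255:312].tolist())
# ring light underside: dark disc ; lens
Z=W[...,2]
for z0,z1 in((105,140),(140,200),(200,260),(320,340)):
    m=(Z>z0)&(Z<z1)&(W[...,0]>560)&(W[...,0]<720)&(abs(W[...,1]-60)<70); q=W[m]; print(z0,m.sum(),q.min(0).round(),q.max(0).round(),q.mean(0).round())
```

```text
top left 5.1 96 [-1.4 74.4]
top right 4.97 96 [ -1.1 -74.4]
top front -85.02 43 [-172.4    0.4]
top back -84.66 22 [171.    5.4]
side left 5.01 79 [-12.   91.7]
side right 4.66 74 [ -0.9 -75.5]
side front -85.05 26 [-175.8    2.9]
side back -82.44 16 [169.7  26.4]
160 [222, 226, 221, 221, 221, 221, 221, 221, 221, 221, 221, 223, 229, 172, 69, 36, 44, 48, 46, 32, 18, 10, 8, 7, 6, 12, 10, 15, 15, 30, 26, 29, 27, 17, 34, 162, 173, 167, 165, 165, 165, 164, 167, 167, 167, 167, 169, 175, 112, 63, 64, 66, 67, 70, 66, 70, 67]
168 [214, 227, 222, 220, 221, 221, 221, 221, 220, 220, 220, 221, 225, 226, 144, 79, 96, 130, 200, 212, 219, 226, 230, 230, 231, 231, 229, 227, 221, 215, 160, 141, 115, 67, 48, 116, 168, 170, 166, 165, 165, 162, 162, 163, 164, 163, 163, 166, 177, 106, 58, 65, 67, 66, 68, 69, 69]
176 [85, 220, 226, 221, 220, 220, 220, 220, 220, 220, 221, 220, 222, 229, 185, 105, 82, 120, 131, 197, 204, 199, 199, 199, 198, 198, 200, 199, 200, 199, 199, 199, 208, 150, 90, 81, 149, 165, 178, 176, 174, 174, 175, 175, 175, 174, 173, 224, 198, 171, 99, 56, 63, 65, 66, 66, 66]
184 [89, 174, 223, 
[... 1507 characters left out ...]
3, 200, 200, 201, 206, 202, 202, 201, 201, 204, 203, 203, 203, 201, 201, 201, 204, 201, 203, 204, 189, 160, 214, 222, 221, 221, 220, 220, 220, 221, 221, 222, 227, 215, 126, 48, 99]
232 [101, 101, 103, 100, 86, 220, 228, 230, 168, 92, 83, 75, 128, 217, 224, 222, 221, 222, 215, 206, 202, 203, 203, 203, 203, 207, 205, 202, 204, 203, 204, 203, 204, 202, 202, 203, 205, 204, 202, 206, 207, 181, 210, 223, 222, 221, 221, 222, 225, 226, 224, 222, 222, 230, 199, 108, 54]
105 151 [646.  36. 114.] [685.  94. 139.] [659.  64. 129.]
140 75 [649.  37. 142.] [683.  92. 200.] [658.  63. 189.]
200 184 [650.  38. 201.] [685.  91. 252.] [658.  65. 235.]
320 413 [653.  41. 320.] [701.  87. 335.] [675.  64. 330.]
```

```bash
cat >> h.py <<'E'
def plan(s,tgt,yaw):
    """tool-down target: tool x=-Z, tool z = heading yaw, tool y = left."""
    R=Rnow(s); a=np.radians(yaw)
    Rt=Ro.from_matrix(np.array([[0,-np.sin(a),np.cos(a)],[0,np.cos(a),np.sin(a)],[-1,0,0]]))
    rv=(R.inv()*Rt).as_rotvec(degrees=True)
    d=np.array(tgt)-s["ee_pos"]
    print("rotvec",rv.round(2),"shift cm in current tool",(R.inv().apply(d)/10).round(2),"in target tool",(Rt.inv().apply(d)/10).round(2))
E
cat > st.py <<'E'
# usage: st.py x y z yaw
import sys
from h import *
from station import bot
s=bot.sense(); R=Rnow(s).as_matrix()
print("t",s["time"],"tcp",s["ee_pos"].round(1),"F",s["wrist_force"].round(1),"gap",round(s["finger_gap"],1),"heading",np.degrees(np.arctan2(R[1,2],R[0,2])).round(2),"tilt",np.degrees(np.arccos(-R[2,0])).round(2),"q",s["joint_positions"].round(0))
a=[float(v) for v in sys.argv[1:]]
if a: plan(s,a[:3],a[3])
E
python3 st.py 477 392.5 120 -5.1
```

```text
t 0.1 tcp [247.8 573.6 230.8] F [-0.   0.4  0.2] gap 85.1 heading -23.37 tilt 0.06 q [61. 28. 89. -0. 63. -6.]
rotvec [-1.827e+01 -1.000e-02  6.000e-02] shift cm in current tool [11.08 -7.52 28.23] in target tool [ 11.08 -16.    24.44]
```

send_rows(
  moves="-6.1 0 0 0 0 0 0; -6.1 0 0 0 0 0 0; -6.1 0 0 0 0 0 0; 0 0 0 1.6 -2.3 3.5 0; 0 0 0 1.6 -2.3 3.5 0; 0 0 0 1.6 -2.3 3.5 0; 0 0 0 1.6 -2.3 3.5 0; 0 0 0 1.6 -2.3 3.5 0",
  squeeze=70,
)

```text
time: 0.9
ee_pos: [414.7, 444.8, 147.9]
orientation: [-174.9, 90.0, -178.7]
wrist_force: [0.4, 1.1, -0.4]
finger_gap: 42.5
```

send_rows(
  moves="0 0 0 1.5 -2.3 3.5 0; 0 0 0 1.5 -2.2 3.4 0",
)

```text
time: 1.1
ee_pos: [482.7, 392.7, 116.0]
orientation: [-154.1, 89.9, -157.9]
wrist_force: [0.4, 0.4, 0.9]
finger_gap: 42.7
```

```bash
python3 st.py 477 392.5 80 -5.1
cat > look.py <<'E'
import sys
from h import *
from station import viewer
t=sys.argv[1]
for n in ("top","side"):
    c=viewer.capture(n); np.savez(f"pics/{n}_{t}.npz",**c); W=cloud(c); H,S,V=hsvof(c); X,Y,Z=W[...,0],W[...,1],W[...,2]
    cv2.imwrite(f"pics/{n}_{t}.png",c["frame"][:,:,::-1])
    if n=="top": cv2.imwrite(f"pics/crop_{t}.png",cv2.resize(c["frame"][120:270,150:460],None,fx=2.55,fy=2.55,interpolation=cv2.INTER_CUBIC)[:,:,::-1])
    reg=(X>400)&(X<720)&(Y>-460)&(Y<450)&(Z>0)&(Z<75)
    for k,m in {"sec":reg&(S>60)&(H<18)&(V>90)&(Z<45)&((Y>-240)|(S<200)),"y":reg&(H>18)&(H<32)&(S>150)&((Y>-100)|(Y<-220)),"r":reg&((H<4)|(H>176))&(S>170)}.items():
        for s,ce,mm in comps(m,8):
            if s[4]<120: print(n,k,s[4],ce.round(1),"cloud",np.nanmedian(W[mm],0).round(0),[ (z,ray(c,*ce,z)[:2].round(1).tolist()) for z in ((9,10,30) if k=="sec" else (45,46,66))])
E
python3 look.py a
```

```text
t 1.1 tcp [482.7 392.7 116. ] F [0.4 0.4 0.9] gap 42.7 heading -3.77 tilt 0.1 q [ 33.  35.  96.   0.  49. -53.]
rotvec [ 1.33 -0.09  0.05] shift cm in current tool [ 3.6  -0.06 -0.56] in target tool [ 3.6  -0.07 -0.57]
top sec 10 [405.5 160. ] cloud [ 699. -322.    9.] [(9, [699.0, -322.4]), (10, [698.8, -322.1]), (30, [693.2, -315.7])]
top sec 22 [175.1 197.9] cloud [577. 383.  11.] [(9, [577.0, 383.3]), (10, [576.8, 383.0]), (30, [573.4, 377.3])]
top sec 24 [196.  206.7] cloud [549. 318.  10.] [(9, [550.1, 317.6]), (10, [549.9, 317.3]), (30, [546.9, 312.8])]
top sec 17 [217.6 210.1] cloud [540. 249.  11.] [(9, [540.0, 250.8]), (10, [539.9, 250.7]), (30, [537.0, 247.2])]
top sec 19 [189.9 239.9] cloud [446. 324.  44.] [(9, [448.4, 332.4]), (10, [448.3, 332.1]), (30, [447.0, 327.3])]
top y 35 [168.1 231.6] cloud [471. 389.  43.] [(45, [469.9, 389.2]), (46, [469.8, 388.9]), (66, [468.2, 382.9])]
top r 64 [191.1 238.8] cloud [449. 320.  44.] [(45, [449.3, 320.2]), (46, [449.2, 320.0]), (66, [447.9, 315.2])]
side sec 10 [262.1 137.5] cloud [ 714. -331.   31.] [(9, [724.2, -366.0]), (10, [723.7, -364.3]), (30, [714.0, -331.2])]
side sec 23 [210.1 230.8] cloud [704. 237.  41.] [(9, [719.7, 203.4]), (10, [719.2, 204.5]), (30, [709.6, 225.0])]
side sec 8 [209.5 239.9] cloud [708. 238.   6.] [(9, [706.8, 240.9]), (10, [706.4, 241.9]), (30, [697.1, 261.6])]
side sec 21 [254.4 268.6] cloud [547. 315.  11.] [(9, [548.1, 314.9]), (10, [547.8, 315.8]), (30, [542.0, 333.8])]
side sec 114 [289.5 274.7] cloud [447. 330.  28.] [(9, [450.9, 311.3]), (10, [450.7, 312.2]), (30, [447.0, 330.3])]
side sec 25 [236.9 284.3] cloud [576. 384.  11.] [(9, [575.8, 380.7]), (10, [575.4, 381.6]), (30, [569.0, 398.1])]
side r 37 [289.7 269.6] cloud [448. 327.  46.] [(45, [447.8, 326.2]), (46, [447.6, 327.1]), (66, [443.9, 345.6])]
```

send_rows(
  moves="1.3 0 0 2 0 -0.3 0; 0 0 0 2 0 -0.3 0; 0 0 0 2 0 0 0",
)

```text
time: 1.5
ee_pos: [479.6, 390.8, 54.4]
orientation: [-145.3, 89.9, -150.9]
wrist_force: [0.6, -0.1, -0.3]
finger_gap: 42.5
```

```bash
python3 st.py 477 392.5 14 -5.1; python3 look.py b >/dev/null
python3 - <<'E'
import cv2
a=cv2.imread("pics/side_b.png")[230:320,200:330];cv2.imwrite("pics/z1.png",cv2.resize(a,None,fx=5,fy=5,interpolation=cv2.INTER_CUBIC))
E
```

```text
t 1.5 tcp [479.6 390.8  54.4] F [ 0.6 -0.1 -0.3] gap 42.5 heading -5.55 tilt 0.05 q [ 33.  40.  99.   0.  41. -51.]
rotvec [-0.45 -0.04  0.03] shift cm in current tool [ 4.04  0.15 -0.27] in target tool [ 4.04  0.15 -0.27]
```

View pics/z1.png

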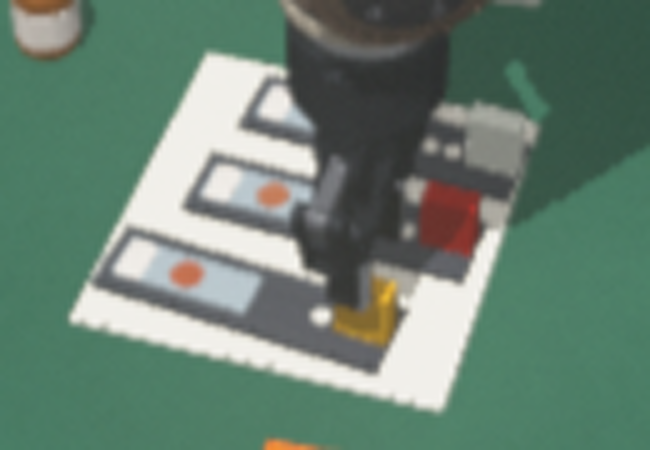

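The side crop shows the fingers just above the yellow grip and straddling it, with clearance on both sides. I descend and close.

send_rows(
  moves="-0.4 0 0 1.6 0.1 -0.2 0; 0 0 0 1.6 0 0 0; 0 0 0 0.8 0 0 0; 0 0 0 0 0 0 -1; 0 0 0 0 0 0 -1; 0 0 0 0 0 0 -1; 0 0 0 0 0 0 -1",
)

```text
time: 2.3
ee_pos: [477.1, 393.1, 14.8]
orientation: [-146.1, 89.9, -151.2]
wrist_force: [-0.1, 0.4, -3.1]
finger_gap: 12.7
```

```bash
python3 st.py 477 392.5 64 -5.1
```

```text
t 2.3 tcp [477.1 393.1  14.8] F [-0.1  0.4 -3.1] gap 12.7 heading -5.08 tilt 0.12 q [ 33.  43. 100.   0.  37. -52.]
rotvec [ 0.02 -0.1   0.07] shift cm in current tool [-4.92 -0.07 -0.02] in target tool [-4.92 -0.07 -0.01]
```

send_rows(
  moves="0 0 0 -0.8 0 0 -1; 0 0 0 -1.5 0 0 -1; -2.5 0 0 -1.8 0 0 -1; -2.5 0 0 -1.8 0 0 -1; -2.5 0 0 -1.8 0 0 -1; -2.5 0 0 -1 0 0 -1",
)

```text
time: 2.9
ee_pos: [476.9, 392.9, 109.5]
orientation: [-156.3, 89.9, -151.0]
wrist_force: [0.2, -0.4, -3.6]
finger_gap: 13.2
```

```bash
python3 st.py 434 42.4 95 5
```

```text
t 2.9 tcp [476.9 392.9 109.5] F [ 0.2 -0.4 -3.6] gap 13.2 heading 5.23 tilt 0.14 q [ 33.  36.  97.   0.  48. -62.]
rotvec [ 0.23 -0.13  0.06] shift cm in current tool [  1.5  -34.51  -7.47] in target tool [  1.45 -34.54  -7.33]
```

send_rows(
  moves="0 0 0 0 -2 -0.4 -1; 0 0 0 0.1 -3.5 -0.7 -1; 0 0 0 0.2 -4 -0.8 -1; 0 0 0 0.2 -4 -0.8 -1; 0 0 0 0.2 -4 -0.9 -1; 0 0 0 0.2 -4 -0.9 -1; 0 0 0 0.2 -4 -0.9 -1; 0 0 0 0.2 -3.5 -0.8 -1",
)

```text
time: 3.7
ee_pos: [443.3, 93.4, 108.0]
orientation: [15.8, 89.1, 21.5]
wrist_force: [0.7, -0.9, -2.8]
finger_gap: 12.8
```

send_rows(
  moves="0 0 0 0 -2.5 -0.4 -1; 0 0 0 0 -1.5 -0.2 -1; 0 0 0 0 0 0 -1",
)

```text
time: 4.0
ee_pos: [440.8, 47.8, 111.2]
orientation: [10.7, 88.9, 16.2]
wrist_force: [0.1, 0.5, -2.8]
finger_gap: 13.0
```

```bash
python3 st.py 434 42.4 60 5; python3 look.py c |grep -v r
python3 - <<'E'
import cv2
a=cv2.imread("pics/side_c.png")[120:260,180:350];a=cv2.resize(a,None,fx=4,fy=4,interpolation=cv2.INTER_CUBIC)
cv2.imwrite("pics/z2.png",a)
E
```

```text
t 4.0 tcp [440.8  47.8 111.2] F [ 0.1  0.5 -2.8] gap 13.0 heading 5.48 tilt 1.08 q [ -3.  24. 122.   1.  33. -99.]
rotvec [ 0.48  1.06 -0.21] shift cm in current tool [ 5.1  -0.49 -0.83] in target tool [ 5.12 -0.48 -0.73]
top sec 11 [406.  159.9] cloud [ 699. -324.    8.] [(9, [699.3, -324.0]), (10, [699.1, -323.6]), (30, [693.5, -317.2])]
top sec 24 [196.  206.7] cloud [549. 318.  10.] [(9, [550.1, 317.6]), (10, [549.9, 317.3]), (30, [546.9, 312.8])]
top sec 17 [217.6 210.1] cloud [540. 250.  10.] [(9, [540.0, 250.8]), (10, [539.9, 250.7]), (30, [537.0, 247.2])]
side sec 23 [209.9 230.8] cloud [703. 238.  41.] [(9, [720.3, 203.6]), (10, [719.8, 204.6]), (30, [710.2, 225.1])]
side sec 8 [209.5 239.9] cloud [707. 240.   7.] [(9, [706.8, 240.9]), (10, [706.4, 241.9]), (30, [697.1, 261.6])]
side sec 12 [264.8 252.9] cloud [537. 250.  11.] [(9, [537.3, 249.3]), (10, [537.0, 250.3]), (30, [531.5, 269.8])]
side sec 21 [254.4 268.6] cloud [547. 317.  11.] [(9, [548.1, 314.9]), (10, [547.8, 315.8]), (30, [542.0, 333.8])]
side sec 118 [289.4 274.6] cloud [448. 329.  29.] [(9, [451.0, 310.9]), (10, [450.8, 311.8]), (30, [447.1, 329.9])]
```

View pics/z2.png

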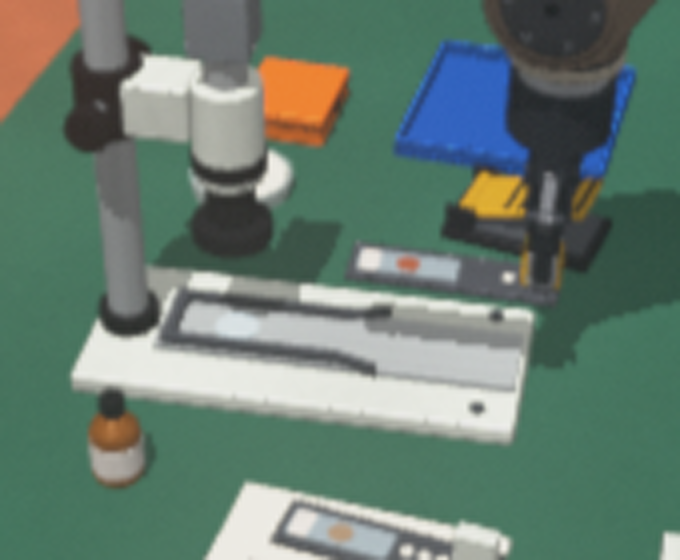

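View pics/crop_c.png

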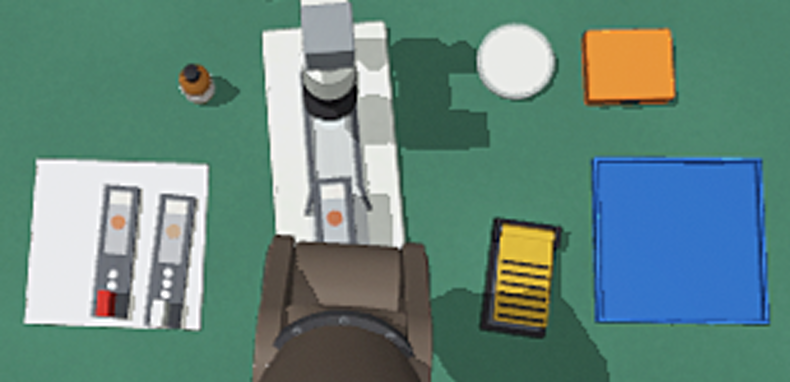

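send_rows(
  moves="0.5 1 -0.2 1.5 -0.2 -0.3 -1; 0 0 0 1.8 -0.2 -0.4 -1; 0 0 0 1.8 0 0 -1; 0 0 0 0.8 0 0 -1; 0 0 0 0 0 0 -1",
)

```text
time: 4.6
ee_pos: [434.6, 47.9, 48.4]
orientation: [-126.6, 90.0, -121.3]
wrist_force: [-0.1, -0.1, -2.9]
finger_gap: 12.8
```

```bash
python3 st.py 434 42.4 36.3 5; python3 look.py d |grep -v r
python3 - <<'E'
import cv2
a=cv2.imread("pics/side_d.png")[160:240,190:330];a=cv2.resize(a,None,fx=5,fy=5,interpolation=cv2.INTER_CUBIC)
cv2.imwrite("pics/z3.png",a)
E
```

```text
t 4.6 tcp [434.6  47.9  48.4] F [-0.1 -0.1 -2.9] gap 12.8 heading 5.25 tilt 0.04 q [ -2.  31. 125.  -0.  24. -98.]
rotvec [ 0.25 -0.02  0.03] shift cm in current tool [ 1.21 -0.54 -0.11] in target tool [ 1.21 -0.54 -0.1 ]
top sec 10 [379.2 157.1] cloud [ 706. -242.   11.] [(9, [708.0, -242.8]), (10, [707.7, -242.6]), (30, [702.0, -237.5])]
top sec 11 [406.  159.9] cloud [ 700. -324.    7.] [(9, [699.3, -324.0]), (10, [699.1, -323.6]), (30, [693.5, -317.2])]
top sec 25 [195.9 206.7] cloud [549. 318.  11.] [(9, [550.2, 317.9]), (10, [550.0, 317.7]), (30, [547.0, 313.1])]
top sec 17 [217.6 210.1] cloud [540. 250.  11.] [(9, [540.0, 250.8]), (10, [539.9, 250.7]), (30, [537.0, 247.2])]
top sec 15 [281.1 210.4] cloud [537.  57.  44.] [(9, [540.5, 56.9]), (10, [540.4, 56.9]), (30, [537.5, 56.8])]
top sec 26 [190.6 238.5] cloud [450. 322.  44.] [(9, [452.6, 330.5]), (10, [452.5, 330.2]), (30, [451.2, 325.4])]
side sec 109 [260.  147.8] cloud [ 701. -254.   23.] [(9, [710.2, -289.8]), (10, [709.8, -288.3]), (30, [700.4, -256.9])]
side sec 23 [209.7 230.9] cloud [703. 238.  41.] [(9, [720.7, 204.3]), (10, [720.2, 205.4]), (30, [710.6, 225.8])]
side sec 8 [209.5 239.9] cloud [707. 241.   9.] [(9, [706.8, 240.9]), (10, [706.4, 241.9]), (30, [697.1, 261.6])]
side sec 12 [264.8 252.9] cloud [537. 251.  12.] [(9, [537.3, 249.3]), (10, [537.0, 250.3]), (30, [531.5, 269.8])]
side sec 21 [254.4 268.6] cloud [548. 316.  11.] [(9, [548.1, 314.9]), (10, [547.8, 315.8]), (30, [542.0, 333.8])]
```

View pics/z3.png

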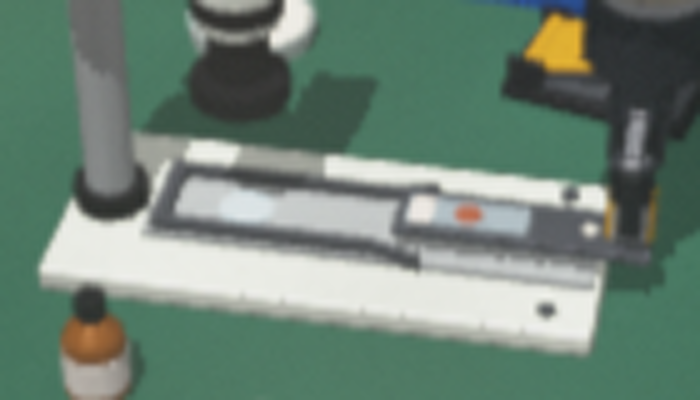

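View pics/crop_d.png

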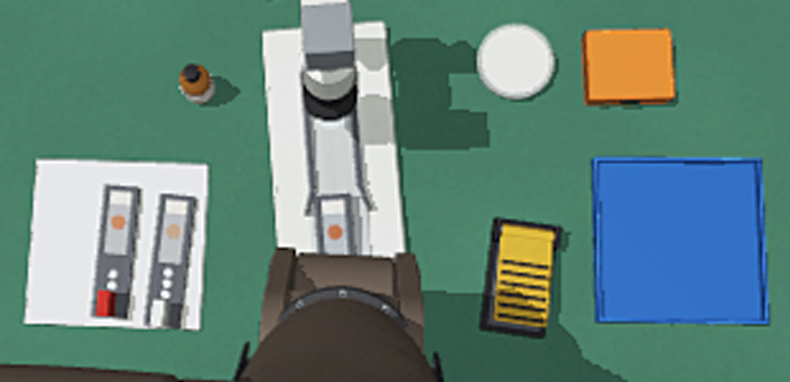

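send_rows(
  moves="0.2 0 0 0.4 -0.3 0 -1; 0 0 0 0.4 -0.3 0 -1; 0 0 0 0.3 0 0 -1; 0 0 0 0 0 0 -1",
)

```text
time: 5.1
ee_pos: [436.6, 41.4, 39.1]
orientation: [-15.1, 89.7, -10.1]
wrist_force: [0.0, -0.4, -3.7]
finger_gap: 13.0
```

```bash
python3 st.py 578.5 55.1 36.3 5; python3 look.py e |grep 'top sec'
```

```text
t 5.1 tcp [436.6  41.4  39.1] F [ 0.  -0.4 -3.7] gap 13.0 heading 5.04 tilt 0.26 q [ -3.  33. 125.  -0.  22. -98.]
rotvec [0.04 0.25 0.07] shift cm in current tool [ 0.34  0.12 14.26] in target tool [ 0.28  0.13 14.26]
top sec 11 [406.  159.9] cloud [ 699. -323.    9.] [(9, [699.3, -324.0]), (10, [699.1, -323.6]), (30, [693.5, -317.2])]
top sec 24 [196.  206.7] cloud [549. 317.  11.] [(9, [550.1, 317.6]), (10, [549.9, 317.3]), (30, [546.9, 312.8])]
top sec 17 [217.6 210.1] cloud [540. 250.  10.] [(9, [540.0, 250.8]), (10, [539.9, 250.7]), (30, [537.0, 247.2])]
top sec 27 [283.3 210.4] cloud [538.  51.  37.] [(9, [540.5, 50.5]), (10, [540.4, 50.5]), (30, [537.6, 50.5])]
top sec 8 [189.2 236.2] cloud [456. 327.  44.] [(9, [459.4, 334.8]), (10, [459.3, 334.5]), (30, [457.9, 329.7])]
```

send_rows(
  moves="0 0.3 0 0.2 0.1 0.5 -1; 0 0 0 0 0 2 -1; 0 0 0 0 0 2 -1; 0 0 0 0 0 2 -1",
)

```text
time: 5.6
ee_pos: [502.1, 48.6, 37.4]
orientation: [-163.6, 89.8, -158.6]
wrist_force: [-0.0, -0.1, -2.9]
finger_gap: 13.1
```

```bash
python3 st.py 578.5 55.1 36.3 5; python3 look.py f |grep 'top sec'
```

```text
t 5.6 tcp [502.1  48.6  37.4] F [-0.  -0.1 -2.9] gap 13.1 heading 5.02 tilt 0.21 q [ -2.  36. 116.  -0.  29. -97.]
rotvec [ 0.02 -0.2   0.06] shift cm in current tool [ 0.08 -0.02  7.66] in target tool [ 0.11 -0.02  7.66]
top sec 11 [406.  159.9] cloud [ 699. -323.   10.] [(9, [699.3, -324.0]), (10, [699.1, -323.6]), (30, [693.5, -317.2])]
top sec 22 [280.9 188.4] cloud [604.  58.  34.] [(9, [608.6, 58.3]), (10, [608.4, 58.3]), (30, [604.4, 58.2])]
top sec 24 [196.  206.7] cloud [549. 317.  11.] [(9, [550.1, 317.6]), (10, [549.9, 317.3]), (30, [546.9, 312.8])]
top sec 17 [217.6 210.1] cloud [540. 249.  11.] [(9, [540.0, 250.8]), (10, [539.9, 250.7]), (30, [537.0, 247.2])]
top sec 12 [191.2 236. ] cloud [458. 320.  43.] [(9, [460.2, 328.7]), (10, [460.1, 328.5]), (30, [458.7, 323.7])]
```

send_rows(
  moves="0 -0.2 0 0.1 0 2 -1; 0 0 0 0 0 2 -1; 0 0 0 0 0 1.5 -1; 0 0 0 0 0 0.5 -1",
)

```text
time: 6.1
ee_pos: [563.7, 54.5, 35.8]
orientation: [-125.8, 89.9, -120.8]
wrist_force: [-0.0, -0.4, -3.5]
finger_gap: 12.9
```

```bash
python3 st.py 578.5 55.1 36.3 5
```

```text
t 6.1 tcp [563.7  54.5  35.8] F [-0.  -0.4 -3.5] gap 12.9 heading 5.05 tilt 0.08 q [ -1.  39. 107.  -0.  34. -96.]
rotvec [ 0.05 -0.04  0.06] shift cm in current tool [-0.06 -0.07  1.48] in target tool [-0.05 -0.07  1.48]
```

send_rows(
  moves="0 0 0 0 0 0.5 -1; 0 0 0 0 0 0.4 -1; 0 0 0 0 0 0.3 -1; 0 0 0 0 0 0.2 -1",
)

```text
time: 6.5
ee_pos: [576.5, 55.9, 35.2]
orientation: [-166.5, 89.8, -161.5]
wrist_force: [-0.8, 0.7, -3.0]
finger_gap: 12.9
```

send_rows(
  moves="0 0 0 0 0 0.2 -1; 0 0 0 0 0 0.2 -1",
)

```text
time: 6.7
ee_pos: [577.4, 56.1, 34.9]
orientation: [-177.5, 89.4, -172.4]
wrist_force: [-14.7, -4.2, 7.8]
finger_gap: 13.1
```

```bash
python3 st.py 578.5 55.1 36.3 5
```

```text
t 6.7 tcp [577.4  56.1  34.9] F [-14.7  -4.2   7.8] gap 13.1 heading 5.07 tilt 0.62 q [ -1.  40. 105.  -0.  36. -96.]
rotvec [ 0.07 -0.62  0.03] shift cm in current tool [-0.14 -0.11  0.1 ] in target tool [-0.14 -0.11  0.11]
```

send_rows(
  moves="0 0 0 0 0 0 -0.2; 0 0 0 0 0 0 -0.2; 0 0 0 0 0 0 -0.2; 0 -0.5 0 -1.5 0 0 -0.2; 0 0 0 -2 0 0 -0.2; 0 0 0 -2.5 0 -1 -0.2; 0 0 0 -2.5 -1 -2 -0.2; 0 0 0 -2 -3 -2.5 -0.2",
)

```text
time: 7.5
ee_pos: [526.8, 12.8, 145.8]
orientation: [-15.7, 89.9, -10.4]
wrist_force: [0.0, -0.2, 0.5]
finger_gap: 34.1
```

send_rows(
  moves="0 0 0 0 -4 -3 -0.6; 0 0 0 0 -4.5 -2.5 -1; 0 0 0 0 -4 -1 -1",
)

```text
time: 7.8
ee_pos: [472.4, -118.4, 152.4]
orientation: [-18.5, 89.2, -12.9]
wrist_force: [0.8, 0.8, -0.4]
finger_gap: -0.2
```

```bash
python3 st.py 453 -155 80 5; python3 look.py g
python3 - <<'E'
import cv2
a=cv2.imread("pics/side_g.png")[140:240,190:330];a=cv2.resize(a,None,fx=5,fy=5,interpolation=cv2.INTER_CUBIC)
cv2.imwrite("pics/z4.png",a)
E
```

```text
t 7.8 tcp [ 472.4 -118.4  152.4] F [ 0.8  0.8 -0.4] gap -0.2 heading 5.56 tilt 0.76 q [ -22.   23.  114.    0.   42. -118.]
rotvec [0.56 0.72 0.24] shift cm in current tool [ 7.22 -3.42 -2.38] in target tool [ 7.24 -3.47 -2.25]
top sec 10 [379.2 157.1] cloud [ 706. -242.   12.] [(9, [708.0, -242.8]), (10, [707.7, -242.6]), (30, [702.0, -237.5])]
top sec 11 [406.  159.9] cloud [ 699. -324.   11.] [(9, [699.3, -324.0]), (10, [699.1, -323.6]), (30, [693.5, -317.2])]
top sec 24 [196.  206.7] cloud [549. 317.  11.] [(9, [550.1, 317.6]), (10, [549.9, 317.3]), (30, [546.9, 312.8])]
top sec 17 [217.6 210.1] cloud [540. 250.  10.] [(9, [540.0, 250.8]), (10, [539.9, 250.7]), (30, [537.0, 247.2])]
top sec 11 [191.3 235.5] cloud [461. 321.  44.] [(9, [461.8, 328.7]), (10, [461.8, 328.5]), (30, [460.3, 323.7])]
top sec 9 [190.7 241.4] cloud [443. 321.  43.] [(9, [443.7, 329.8]), (10, [443.6, 329.6]), (30, [442.5, 324.8])]
top y 52 [281.2 195.8] cloud [575.  57.  67.] [(45, [579.1, 56.9]), (46, [578.9, 56.9]), (66, [575.3, 56.8])]
top r 64 [191.1 238.8] cloud [449. 321.  44.] [(45, [449.3, 320.2])
[... 257 characters left out ...]
710.7, 224.3])]
side sec 8 [209.5 239.9] cloud [707. 240.   8.] [(9, [706.8, 240.9]), (10, [706.4, 241.9]), (30, [697.1, 261.6])]
side sec 12 [264.8 252.9] cloud [537. 253.  12.] [(9, [537.3, 249.3]), (10, [537.0, 250.3]), (30, [531.5, 269.8])]
side sec 21 [254.4 268.6] cloud [548. 318.  12.] [(9, [548.1, 314.9]), (10, [547.8, 315.8]), (30, [542.0, 333.8])]
side sec 116 [289.6 274.8] cloud [446. 329.  28.] [(9, [450.4, 311.5]), (10, [450.3, 312.4]), (30, [446.6, 330.5])]
side y 89 [269.6 199.2] cloud [575.  62.  53.] [(45, [578.2, 52.2]), (46, [577.9, 53.4]), (66, [571.1, 78.3])]
side r 24 [290.2 269.3] cloud [447. 327.  46.] [(45, [446.7, 324.9]), (46, [446.5, 325.8]), (66, [442.8, 344.4])]
```

View pics/z4.png

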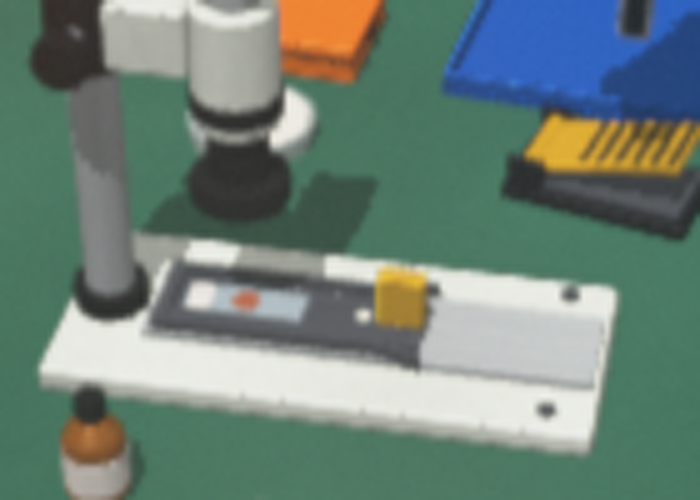

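View pics/crop_g.png

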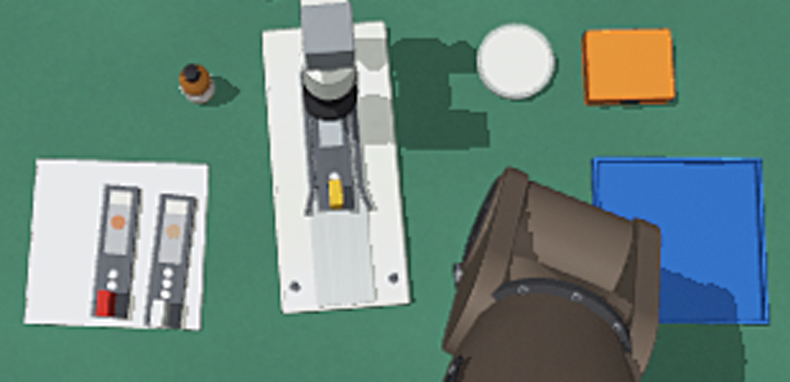

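send_rows(
  moves="0.5 0.7 0.2 1.5 -1.5 -1 -1; 0 0 0 2.5 -1.2 -0.8 -1; 0 0 0 2.5 -0.5 -0.3 -1; 0 0 0 1.5 0 0 -1; 0 0 0 0 0 0 -1",
)

```text
time: 8.4
ee_pos: [457.5, -156.4, 75.1]
orientation: [-30.3, 89.3, -25.7]
wrist_force: [-0.3, -0.3, 0.5]
finger_gap: -0.2
```

```bash
python3 st.py 453 -155 30 5; python3 look.py h >/dev/null
python3 - <<'E'
import cv2
a=cv2.imread("pics/side_h.png")[100:200,270:410];a=cv2.resize(a,None,fx=5,fy=5,interpolation=cv2.INTER_CUBIC)
cv2.imwrite("pics/z5.png",a)
E
```

```text
t 8.4 tcp [ 457.5 -156.4   75.1] F [-0.3 -0.3  0.5] gap -0.2 heading 4.62 tilt 0.69 q [ -27.   30.  118.    0.   31. -121.]
rotvec [-0.38  0.6   0.35] shift cm in current tool [ 4.5   0.2  -0.49] in target tool [ 4.51  0.18 -0.44]
```

View pics/z5.png

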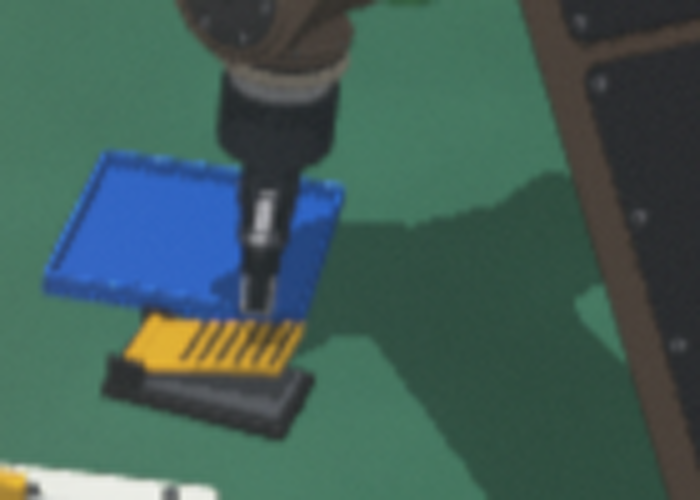

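send_rows(
  moves="0 0.6 0.3 1.5 0.1 -0.2 -1; 0 0 0 1 0 0 -1; 0 0 0 0.7 0 0 -1; 0 0 0 0.7 0 0 -1; 0 0 0 0.5 0 0 -1",
)

```text
time: 9.0
ee_pos: [457.1, -155.1, 32.2]
orientation: [-44.2, 89.7, -39.4]
wrist_force: [-5.4, -1.7, 7.9]
finger_gap: 0.1
```

```bash
python3 st.py 453 -155 28 5
```

```text
t 9.0 tcp [ 457.1 -155.1   32.2] F [-5.4 -1.7  7.9] gap 0.1 heading 4.77 tilt 0.3 q [ -27.   35.  119.   -0.   25. -121.]
rotvec [-0.23  0.21  0.21] shift cm in current tool [ 0.42  0.05 -0.41] in target tool [ 0.42  0.05 -0.41]
```

send_rows(
  moves="0 0 0 0.3 0 0 -1; 0 0 0 0.3 0 0 -1",
)

```text
time: 9.2
ee_pos: [456.9, -155.3, 27.5]
orientation: [-46.1, 89.7, -41.3]
wrist_force: [-14.8, 4.1, 82.0]
finger_gap: -0.3
```

send_rows(
  moves="0 0 0 0.2 0 0 -1; 0 0 0 0.2 0 0 -1",
)

```text
time: 9.4
ee_pos: [456.9, -155.3, 28.4]
orientation: [-41.6, 89.5, -36.8]
wrist_force: [-9.9, 4.5, 46.1]
finger_gap: -0.2
```

```bash
python3 st.py 453 -155 28 5
```

```text
t 9.4 tcp [ 456.9 -155.3   28.4] F [-9.9  4.5 46.1] gap -0.2 heading 4.81 tilt 0.55 q [ -27.   36.  119.   -0.   24. -121.]
rotvec [-0.19  0.41  0.37] shift cm in current tool [ 0.04  0.06 -0.39] in target tool [ 0.04  0.06 -0.39]
```

send_rows(
  moves="0 0 0 0.1 0 0 -1; 0 0 0 0.1 0 0 -1; 0 0 0 0.1 0 0 -1; 0 0 0 0.1 0 0 -1",
)

```text
time: 9.8
ee_pos: [456.9, -155.2, 29.0]
orientation: [-39.4, 89.2, -34.6]
wrist_force: [-5.5, 1.4, 25.7]
finger_gap: 0.3
```

send_rows(
  moves="0 0 0 0.1 0 0 -1; 0 0 0 0.1 0 0 -1; 0 0 0 0.1 0 0 -1; 0 0 0 0.1 0 0 -1",
)

```text
time: 10.2
ee_pos: [456.9, -155.2, 29.0]
orientation: [-38.7, 89.0, -33.8]
wrist_force: [-5.9, 0.3, 26.3]
finger_gap: -0.6
```

```bash
python3 st.py 453 -155 28 5; python3 look.py i >/dev/null
python3 - <<'E'
import cv2
a=cv2.imread("pics/side_i.png")[100:220,220:390];a=cv2.resize(a,None,fx=4,fy=4,interpolation=cv2.INTER_CUBIC)
cv2.imwrite("pics/z6.png",a)
E
```

```text
t 10.2 tcp [ 456.9 -155.2   29. ] F [-5.9  0.3 26.3] gap -0.6 heading 4.88 tilt 1.03 q [ -27.   35.  120.   -0.   24. -121.]
rotvec [-0.13  0.81  0.65] shift cm in current tool [ 0.1   0.05 -0.39] in target tool [ 0.1   0.05 -0.39]
```

View pics/z6.png

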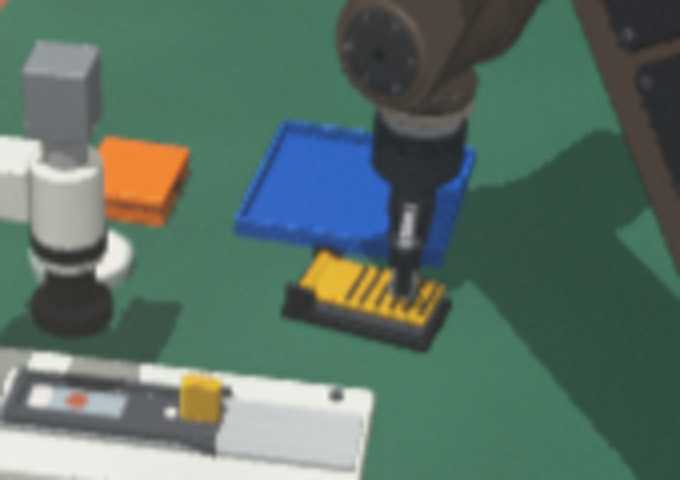

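send_rows(
  moves="0 0.8 0.6 -2 0 0 -1; 0 0 0 -3 0 0 -0.6; 0 0 0 -3 1 0.5 -0.2; 0 0 0 -1 3.5 1.8 -0.2; 0 0 0 0 4 2.2 -0.2; 0 0 0 0 4 2.2 -0.2; 0 0 0 0 4 1.5 -0.2; 0 0 0 0 3 0.5 -0.2",
)

```text
time: 11.1
ee_pos: [532.0, 50.1, 121.6]
orientation: [-17.5, 89.6, -13.1]
wrist_force: [-0.2, -0.5, -0.8]
finger_gap: 34.5
```

```bash
python3 st.py 578 56 90 5
```

```text
t 11.1 tcp [532.   50.1 121.6] F [-0.2 -0.5 -0.8] gap 34.5 heading 4.43 tilt 0.37 q [ -2.  29. 109.  -0.  42. -96.]
rotvec [-0.57  0.35  0.11] shift cm in current tool [3.18 0.24 4.61] in target tool [3.16 0.19 4.63]
```

send_rows(
  moves="-0.6 0.3 0.1 1 0.1 2.2 -0.2; 0 0 0 1.2 0.1 1.6 -0.2; 0 0 0 1.5 0 0.6 -0.2; 0 0 0 1.5 0 0 -0.2; 0 0 0 0.5 0 0 -0.2",
)

```text
time: 11.6
ee_pos: [578.0, 62.3, 61.0]
orientation: [2.5, 89.9, 8.0]
wrist_force: [0.6, -0.1, 0.5]
finger_gap: 34.4
```

```bash
python3 st.py 577 56.3 36 5
```

```text
t 11.6 tcp [578.   62.3  61. ] F [ 0.6 -0.1  0.5] gap 34.4 heading 5.49 tilt 0.13 q [ -0.  37. 104.   0.  38. -96.]
rotvec [ 0.49  0.13 -0.01] shift cm in current tool [ 2.5  -0.59 -0.16] in target tool [ 2.5  -0.59 -0.15]
```

send_rows(
  moves="0.5 0 0 0 -0.5 -0.1 -0.2; 0 0 0 1 -0.1 0 -0.2; 0 0 0 1.2 0 0 -0.2; 0 0 0 0.2 0 0 -0.2",
)

```text
time: 12.0
ee_pos: [577.5, 55.4, 35.5]
orientation: [1.6, 89.9, 6.5]
wrist_force: [0.2, -0.1, -0.5]
finger_gap: 33.6
```

```bash
python3 st.py 577 56.3 36 5
```

```text
t 12.0 tcp [577.5  55.4  35.5] F [ 0.2 -0.1 -0.5] gap 33.6 heading 4.91 tilt 0.14 q [ -1.  39. 105.   0.  35. -96.]
rotvec [-0.09  0.14 -0.  ] shift cm in current tool [-0.05  0.09 -0.04] in target tool [-0.05  0.09 -0.04]
```

send_rows(
  moves="0 0 0 0 0.1 0 -1; 0 0 0 0 0 0 -1; 0 0 0 0 0 0 -1; 0 0 0 -0.1 0 0 -1; 0 0 0 -0.1 0 -1 -1; 0 0 0 0 0 -2 -1; 0 0 0 0 0 -2 -1; 0 0 0 0 0 -2 -1",
)

```text
time: 12.8
ee_pos: [504.9, 50.4, 37.7]
orientation: [-0.8, 89.8, 4.1]
wrist_force: [0.1, -0.8, -2.1]
finger_gap: 13.0
```

```bash
python3 st.py 440 43 37 5
```

```text
t 12.8 tcp [504.9  50.4  37.7] F [ 0.1 -0.8 -2.1] gap 13.0 heading 4.93 tilt 0.2 q [ -2.  36. 116.   0.  29. -97.]
rotvec [-0.07  0.2   0.  ] shift cm in current tool [ 0.05 -0.18 -6.53] in target tool [ 0.07 -0.17 -6.53]
```

send_rows(
  moves="0 0.2 0 0 0 -2 -1; 0 0 0 0 0 -2 -1; 0 0 0 0 0 -1.4 -1; 0 0 0 -1.5 0 0 -1; 0 0 0 -2.5 0 0 -1; 0 0 0 -2 0 0 -1; 1 0 0 -1 -1.5 0 -1; 1.5 0 0 0 -3.5 0.4 -1",
)

```text
time: 13.6
ee_pos: [446.6, -2.6, 111.5]
orientation: [175.9, 89.7, 178.6]
wrist_force: [1.0, 0.6, -2.3]
finger_gap: 13.2
```

send_rows(
  moves="1 0 0 0 -4 0.4 -1; 1 0 0 0.2 -4 0.4 -1; 0 0 0 0.2 -4 0.3 -1; 0 0 0 0.2 -4 0.2 -1; 0 0 0 0.2 -4 0.2 -1; 0 0 0 0.2 -4 0 -1",
)

```text
time: 14.2
ee_pos: [462.6, -248.7, 103.3]
orientation: [-173.9, 89.8, -173.2]
wrist_force: [1.3, -0.1, -2.3]
finger_gap: 12.8
```

```bash
python3 st.py 467.5 -403.5 60 0
```

```text
t 14.2 tcp [ 462.6 -248.7  103.3] F [ 1.3 -0.1 -2.3] gap 12.8 heading 0.73 tilt 0.2 q [ -35.   30.  111.   -0.   39. -126.]
rotvec [ 0.73 -0.2   0.02] shift cm in current tool [  4.34 -15.48   0.31] in target tool [  4.33 -15.48   0.49]
```

send_rows(
  moves="0.7 -0.2 0 0.2 -3.5 0.1 -1; 0 0 0 0.4 -3.5 0.1 -1; 0 0 0 0.6 -3.5 0.1 -1; 0 0 0 0.8 -2.8 0.1 -1; 0 0 0 0.5 -1 0 -1; 0 0 0 0.5 0 0 -1; 0 0 0 0 0 0 -1",
)

```text
time: 14.9
ee_pos: [461.5, -398.5, 71.7]
orientation: [151.0, 89.9, 150.7]
wrist_force: [0.6, -0.2, -2.5]
finger_gap: 13.0
```

```bash
python3 st.py 467.5 -403.5 17 0; python3 look.py j|grep y;  python3 - <<'E'
import cv2
a=cv2.imread("pics/side_j.png")[90:200,240:390];a=cv2.resize(a,None,fx=4,fy=4,interpolation=cv2.INTER_CUBIC)
cv2.imwrite("pics/z7.png",a)
E
```

```text
t 14.9 tcp [ 461.5 -398.5   71.7] F [ 0.6 -0.2 -2.5] gap 13.0 heading -0.27 tilt 0.09 q [ -47.   38.  100.   -0.   43. -137.]
rotvec [-0.27 -0.08 -0.04] shift cm in current tool [ 5.47 -0.5   0.61] in target tool [ 5.47 -0.5   0.6 ]
```

View pics/z7.png

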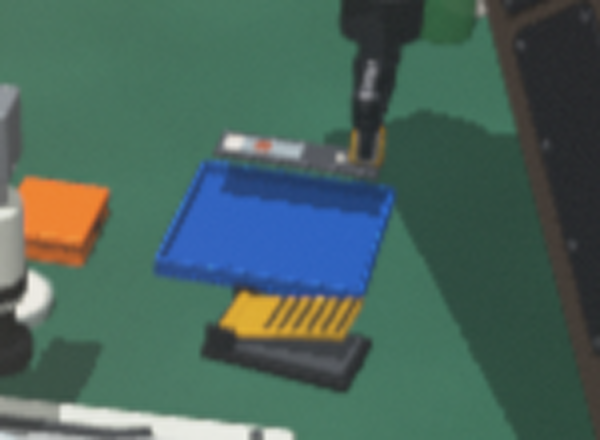

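View pics/crop_j.png

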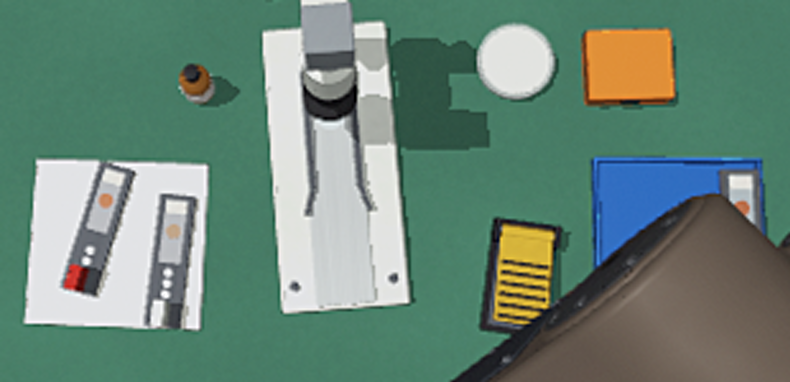

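The top crop shows carrier 2 has been knocked askew: its grip is now at about (80,278) and its section at (106,200). I'll re-measure it later. Carrier 1 is level over the tray's far slot.

send_rows(
  moves="-0.3 0 0 1.5 -0.3 0.4 -1; 0 0 0 1.5 -0.2 0.2 -1; 0 0 0 1.2 0 0 -1; 0 0 0 0.6 0 0 -1; 0 0 0 0 0 0 -1",
)

```text
time: 15.5
ee_pos: [469.3, -401.0, 20.4]
orientation: [154.5, 89.9, 154.8]
wrist_force: [-0.3, 0.1, -2.7]
finger_gap: 12.7
```

```bash
python3 st.py 467.5 -403.5 16 0
```

```text
t 15.5 tcp [ 469.3 -401.    20.4] F [-0.3  0.1 -2.7] gap 12.7 heading 0.29 tilt 0.06 q [ -47.   43.  100.   -0.   38. -137.]
rotvec [ 0.29 -0.05 -0.03] shift cm in current tool [ 0.44 -0.24 -0.18] in target tool [ 0.44 -0.25 -0.18]
```

send_rows(
  moves="0 0 0 0.3 -0.2 0 -1; 0 0 0 0.2 0 0 -1; 0 0 0 0.1 0 0 -1",
)

```text
time: 15.8
ee_pos: [469.5, -403.3, 15.3]
orientation: [164.9, 90.0, 165.2]
wrist_force: [-4.4, 6.4, 17.0]
finger_gap: 13.1
```

```bash
python3 st.py 467.5 -403.5 16 0
```

```text
t 15.8 tcp [ 469.5 -403.3   15.3] F [-4.4  6.4 17. ] gap 13.1 heading 0.29 tilt 0.03 q [ -47.   43.  100.   -0.   37. -137.]
rotvec [ 0.29 -0.03 -0.01] shift cm in current tool [-0.07 -0.02 -0.2 ] in target tool [-0.07 -0.02 -0.2 ]
```

Carrier 1 is down on the tray floor. I release, rise, go back to the mat and look.

send_rows(
  moves="0 0 0 -0.1 0 0 -0.5; 0 0 0 0 0 0 -0.5; 0 0 0 0 0 0 -0.5; 0 0 0 -2 0 0 -0.5; 0 0 0 -3 0 0 -0.5; 0 0 0 -4 0 0 -0.5; 0 0 0 -3.5 2 0 -0.5; 0 0 0 -1 4 0 -0.3",
)

```text
time: 16.6
ee_pos: [469.3, -346.2, 155.8]
orientation: [-47.4, 89.9, -47.4]
wrist_force: [0.8, 0.5, -0.3]
finger_gap: 29.6
```

send_rows(
  moves="0 0 0 0 4.5 0 -0.2; 0 0 0 0 4.5 0 -0.2; 0 0 0 0 4.5 0 -0.2; 0 0 0 0 4.5 0 -0.2; 0 0 0 0 4.5 0 -0.2; 0 0 0 0 4.5 0 -0.2; 0 0 0 0 4.5 0 -0.2; 0 0 0 0 4.5 0 -0.2",
)

```text
time: 17.4
ee_pos: [469.7, 24.3, 158.7]
orientation: [-30.5, 89.2, -30.8]
wrist_force: [1.0, 0.1, -0.5]
finger_gap: 34.1
```

```bash
python3 st.py ; python3 look.py k; cp pics/side_k.png pics/z8.png
```

```text
t 17.4 tcp [469.7  24.3 158.7] F [ 1.   0.1 -0.5] gap 34.1 heading -0.3 tilt 0.84 q [ -5.  21. 116.  -1.  42. -94.]
top sec 11 [406.  159.9] cloud [ 699. -324.    8.] [(9, [699.3, -324.0]), (10, [699.1, -323.6]), (30, [693.5, -317.2])]
top sec 23 [190.9 198.2] cloud [576. 334.  11.] [(9, [576.3, 334.3]), (10, [576.2, 334.0]), (30, [572.7, 329.2])]
top sec 25 [434.  201.6] cloud [ 569. -402.   12.] [(9, [570.6, -402.8]), (10, [570.4, -402.4]), (30, [567.0, -394.5])]
top sec 17 [217.6 210.1] cloud [540. 249.  11.] [(9, [540.0, 250.8]), (10, [539.9, 250.7]), (30, [537.0, 247.2])]
top sec 14 [179.2 225.9] cloud [488. 357.  44.] [(9, [490.5, 366.8]), (10, [490.4, 366.5]), (30, [488.5, 361.1])]
top sec 8 [178.9 230.9] cloud [474. 358.  43.] [(9, [475.4, 367.2]), (10, [475.4, 366.9]), (30, [473.6, 361.5])]
top y 95 [438.1 234.2] cloud [ 470. -397.   44.] [(45, [469.3, -396.3]), (46, [469.2, -395.9]), (66, [467.6, -387.9])]
top r 63 [179.7 228.5] cloud [481. 357.  44.] [(45, [479.3, 355.2]), (46, [479.2, 354.9]), (66, [477.4, 349.5])]
side sec 115 [260.  147.5] cloud [ 703. -259.   25.] [(9, [710.8, -291.7]), (10, [710.3, -290.1]), (30, [700.9, -258.7])]
side sec 23 [209.7 230.9] cloud [705. 238.  40.] [(9, [720.6, 204.1]), (10, [720.1, 205.1]), (30, [710.5, 225.6])]
side sec 8 [209.5 239.9] cloud [708. 240.   8.] [(9, [706.8, 240.9]), (10, [706.4, 241.9]), (30, [697.1, 261.6])]
side sec 12 [264.8 252.9] cloud [537. 251.  11.] [(9, [537.3, 249.3]), (10, [537.0, 250.3]), (30, [531.5, 269.8])]
side sec 23 [243. 271.] cloud [574. 334.  11.] [(9, [575.1, 331.6]), (10, [574.8, 332.5]), (30, [568.4, 350.2])]
side y 64 [328.2 137.7] cloud [ 468. -398.   35.] [(45, [465.5, -376.2]), (46, [465.3, -374.5]), (66, [461.1, -339.8])]
side r 17 [275.2 277.2] cloud [477. 363.  46.] [(45, [477.5, 361.8]), (46, [477.3, 362.7]), (66, [472.8, 380.4])]
```

View pics/crop_k.png

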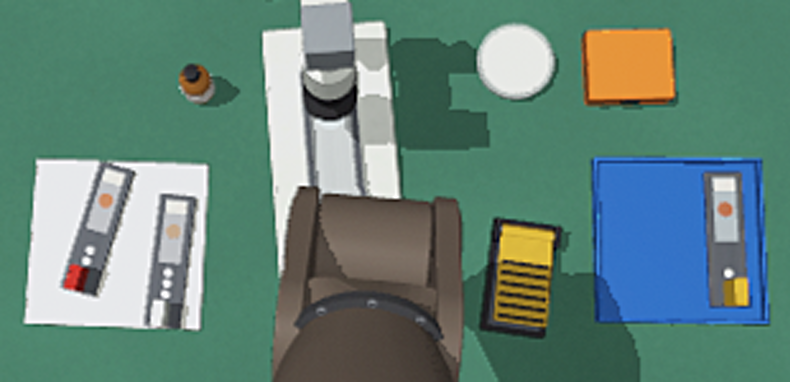

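View pics/z8.png

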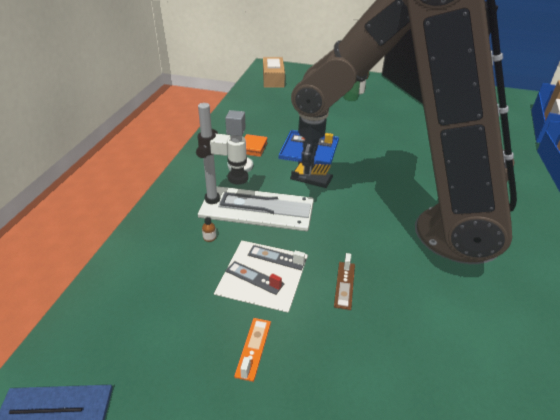

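```bash
python3 st.py 479.5 358 100 0
python3 - <<'E'
from h import *
c=dict(np.load("pics/top_k.npz")); W=cloud(c); H,S,V=hsvof(c); X,Y,Z=W[...,0],W[...,1],W[...,2]
reg=(X>400)&(X<660)&(Y>190)&(Y<440)
for s,ce,_ in comps(reg&((H<4)|(H>176))&(S>170)&(Z>36),5): print(s,ray(c,*ce,45))
E
```

```text
t 17.5 tcp [469.4  26.8 158.7] F [-0.3 -0.7  0.1] gap 34.3 heading 0.01 tilt 0.8 q [ -5.  21. 116.  -1.  42. -94.]
rotvec [0.01 0.69 0.4 ] shift cm in current tool [ 5.65 33.16  0.95] in target tool [ 5.87 33.12  1.01]
[176 224   7   9  42] [480.63451344 358.44720902  45.        ]
```

send_rows(
  moves="0 0.7 0.4 0 3 0.1 0; 0 0 0 0.3 4.5 0.2 0; 0 0 0 0.8 4.5 0.2 0; 0 0 0 0.8 4.5 0.2 0; 0 0 0 0.8 4.5 0.2 0; 0 0 0 0.8 4.5 0.2 0; 0 0 0 0.8 4 0.2 0; 0 0 0 0.5 2 0 0",
)

```text
time: 18.3
ee_pos: [486.5, 350.7, 111.0]
orientation: [10.4, 89.6, 10.2]
wrist_force: [-0.9, -0.6, 0.8]
finger_gap: 42.7
```

send_rows(
  moves="5 0 0 0 0 0 0; 5 0 0 0 0 0 0; 4 0 0 0 0 0 0; 0 0 0 0 0 0 0",
)

```text
time: 18.7
ee_pos: [487.3, 352.7, 109.5]
orientation: [24.5, 89.6, 9.9]
wrist_force: [0.4, 0.0, 0.5]
finger_gap: 42.6
```

```bash
python3 st.py 480 358.3 60 -14
```

```text
t 18.7 tcp [487.3 352.7 109.5] F [0.4 0.  0.5] gap 42.6 heading -14.54 tilt 0.44 q [ 30.  34. 100.  -0.  46. -46.]
rotvec [-0.54  0.4  -0.18] shift cm in current tool [ 4.95  0.35 -0.88] in target tool [ 4.95  0.37 -0.85]
```

send_rows(
  moves="-0.5 0.4 -0.2 1.5 0.2 -0.4 0; 0 0 0 1.8 0.2 -0.4 0; 0 0 0 1.2 0 0 0; 0 0 0 0 0 0 0",
)

```text
time: 19.1
ee_pos: [481.0, 357.7, 61.1]
orientation: [-138.9, 90.0, -152.5]
wrist_force: [-0.0, 0.3, -0.1]
finger_gap: 42.9
```

```bash
python3 st.py 480 358.3 14.5 -14; python3 look.py l|grep "r "
python3 - <<'E'
import cv2
a=cv2.imread("pics/side_l.png")[230:320,200:330];cv2.imwrite("pics/z9.png",cv2.resize(a,None,fx=5,fy=5,interpolation=cv2.INTER_CUBIC))
E
```

```text
t 19.1 tcp [481.  357.7  61.1] F [-0.   0.3 -0.1] gap 42.9 heading -13.65 tilt 0.04 q [ 30.  38. 101.   0.  40. -46.]
rotvec [ 0.35 -0.03  0.03] shift cm in current tool [ 4.66  0.04 -0.11] in target tool [ 4.66  0.04 -0.12]
```

View pics/z9.png

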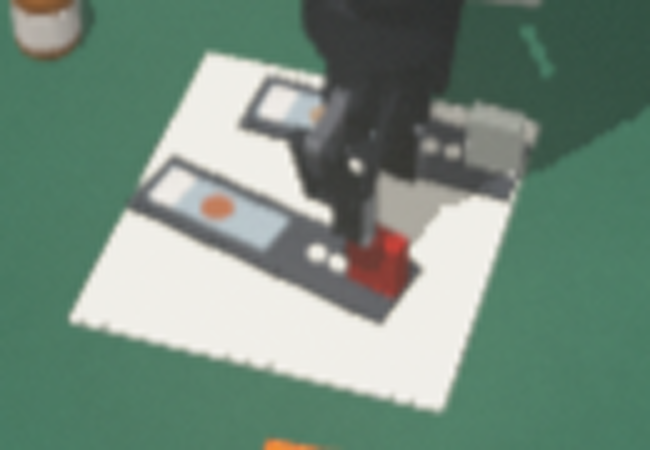

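The crop shows the fingers aligned above the red grip. Now down and grip.

send_rows(
  moves="0.3 0 0 1.6 0 -0.1 0; 0 0 0 1.6 0 0 0; 0 0 0 0.9 0 0 0; 0 0 0 0.4 0 0 0; 0 0 0 0 0 0 -1; 0 0 0 0 0 0 -1; 0 0 0 0 0 0 -1; 0 0 0 0 0 0 -1",
)

```text
time: 20.0
ee_pos: [483.4, 359.1, 20.7]
orientation: [44.5, 89.5, 30.6]
wrist_force: [0.1, -0.4, -3.3]
finger_gap: 12.9
```

```bash
python3 st.py 434 42.4 105 5
```

```text
t 20.0 tcp [483.4 359.1  20.7] F [ 0.1 -0.4 -3.3] gap 12.9 heading -13.92 tilt 0.47 q [ 30.  42. 102.   0.  35. -46.]
rotvec [-18.92   0.38  -0.27] shift cm in current tool [ -8.6  -31.88   2.88] in target tool [ -8.43 -31.12  -7.68]
```

send_rows(
  moves="0 0 0 0 0 0 -0.3; 0 0.4 -0.3 0 0 0 -0.3; 0 0 0 0.3 0 -0.2 -0.3; 0 0 0 0.3 0 -0.1 -0.3; 0 0 0 0.1 0 0 -0.3",
)

```text
time: 20.5
ee_pos: [480.6, 360.3, 14.1]
orientation: [109.3, 89.9, 95.4]
wrist_force: [0.4, 0.7, 0.6]
finger_gap: 30.1
```

```bash
python3 st.py 480.5 358.3 14.5 -14
```

```text
t 20.5 tcp [480.6 360.3  14.1] F [0.4 0.7 0.6] gap 30.1 heading -13.91 tilt 0.08 q [ 31.  42. 102.   0.  35. -46.]
rotvec [ 0.09 -0.03 -0.07] shift cm in current tool [-0.04 -0.19  0.03] in target tool [-0.04 -0.19  0.03]
```

send_rows(
  moves="0 0 0 0 -0.1 0 -1; 0 0 0 0 0 0 -1; 0 0 0 0 0 0 -1; 0 0 0 0 0 0 -1",
)

```text
time: 20.9
ee_pos: [480.4, 359.3, 14.0]
orientation: [107.7, 89.9, 93.8]
wrist_force: [0.1, 0.4, 0.2]
finger_gap: 13.1
```

```bash
python3 st.py 434 42.4 105 5
```

```text
t 20.9 tcp [480.4 359.3  14. ] F [0.1 0.4 0.2] gap 13.1 heading -13.9 tilt 0.08 q [ 30.  42. 103.   0.  35. -46.]
rotvec [-1.89e+01 -1.00e-02 -8.00e-02] shift cm in current tool [ -9.15 -31.86   3.11] in target tool [ -9.1  -31.16  -7.38]
```

send_rows(
  moves="0 0 0 -0.8 0 0 -1; 0 0 0 -1.6 0 0 -1; 0 0 0 -2 0 0 -1; -4 0 0 -2 0 0 -1; -5 0 0 -1.5 0 0 -1; -5 0 0 -0.8 0 0 -1; -5 0 0 0 0 0 -1",
)

```text
time: 21.6
ee_pos: [478.9, 358.1, 105.3]
orientation: [-171.6, 89.7, -166.0]
wrist_force: [0.1, -0.5, -3.2]
finger_gap: 13.2
```

send_rows(
  moves="0 0 0 0 -2 -0.5 -1; 0 0 0 0.1 -3.5 -0.9 -1; 0 0 0 0.2 -4 -0.9 -1; 0 0 0 0.2 -4 -0.9 -1; 0 0 0 0.2 -4 -0.9 -1; 0 0 0 0.2 -4 -0.9 -1; 0 0 0 0.2 -4 -0.9 -1; 0 0 0 0.2 -3 -0.7 -1",
)

```text
time: 22.4
ee_pos: [440.3, 61.4, 95.5]
orientation: [157.8, 89.9, 164.1]
wrist_force: [0.1, 0.0, -2.4]
finger_gap: 13.1
```

```bash
python3 st.py 434 42.4 80 5
```

```text
t 22.4 tcp [440.3  61.4  95.5] F [ 0.1  0.  -2.4] gap 13.1 heading 6.27 tilt 0.09 q [ -1.  26. 122.   0.  32. -97.]
rotvec [ 1.27 -0.09 -0.03] shift cm in current tool [ 1.55 -1.82 -0.83] in target tool [ 1.55 -1.84 -0.79]
```

send_rows(
  moves="1.2 0 0 0.8 -1.2 -0.3 -1; 0 0 0 1.5 -0.7 -0.3 -1; 0 0 0 1.8 0 0 -1; 0 0 0 0.8 0 0 -1; 0 0 0 0 0 0 -1",
)

```text
time: 22.9
ee_pos: [435.6, 36.8, 47.2]
orientation: [126.1, 90.0, 130.7]
wrist_force: [-0.2, -0.6, -2.4]
finger_gap: 12.9
```

```bash
python3 st.py 434 42.4 38 5; python3 look.py m |grep -E "top (sec|r)";  python3 - <<'E'
import cv2
a=cv2.imread("pics/side_m.png")[160:240,190:330];a=cv2.resize(a,None,fx=5,fy=5,interpolation=cv2.INTER_CUBIC)
cv2.imwrite("pics/z10.png",a)
E
```

```text
t 22.9 tcp [435.6  36.8  47.2] F [-0.2 -0.6 -2.4] gap 12.9 heading 4.64 tilt 0.01 q [ -4.  32. 125.   0.  24. -99.]
rotvec [-0.36 -0.01 -0.01] shift cm in current tool [ 0.92  0.58 -0.12] in target tool [ 0.92  0.58 -0.11]
top sec 11 [406.  159.9] cloud [ 699. -323.    9.] [(9, [699.3, -324.0]), (10, [699.1, -323.6]), (30, [693.5, -317.2])]
top sec 25 [434.  201.6] cloud [ 569. -402.   12.] [(9, [570.6, -402.8]), (10, [570.4, -402.4]), (30, [567.0, -394.5])]
top sec 17 [217.6 210.1] cloud [540. 250.  12.] [(9, [540.0, 250.8]), (10, [539.9, 250.7]), (30, [537.0, 247.2])]
top sec 20 [284.9 210.4] cloud [537.  45.  44.] [(9, [540.4, 45.5]), (10, [540.3, 45.5]), (30, [537.5, 45.6])]
```

View pics/z10.png

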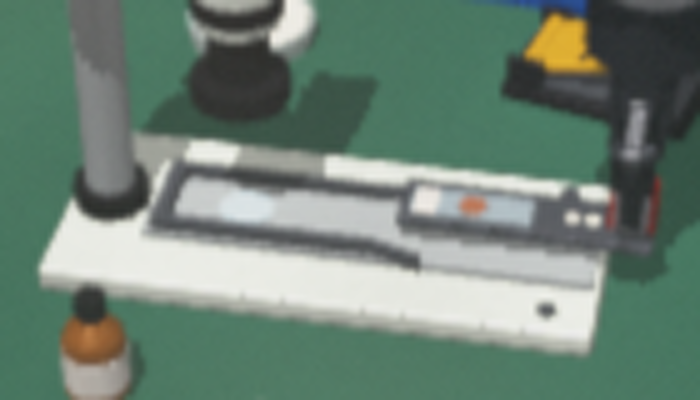

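send_rows(
  moves="-0.3 0 0 0.3 0.4 0 -1; 0 0 0 0.4 0.2 0 -1; 0 0 0 0.2 0 0 -1; 0 0 0 0 0 0 -1",
)

```text
time: 23.4
ee_pos: [436.3, 44.3, 39.9]
orientation: [-6.6, 89.8, -1.5]
wrist_force: [0.1, -0.8, -3.0]
finger_gap: 12.9
```

```bash
python3 st.py 577.5 55.6 36 5; python3 look.py n |grep -E "top (sec|r)"
```

```text
t 23.4 tcp [436.3  44.3  39.9] F [ 0.1 -0.8 -3. ] gap 12.9 heading 5.09 tilt 0.25 q [ -3.  33. 125.   0.  22. -98.]
rotvec [0.09 0.24 0.03] shift cm in current tool [ 0.45 -0.12 14.16] in target tool [ 0.39 -0.1  14.16]
top sec 10 [379.2 157.1] cloud [ 707. -242.   13.] [(9, [708.0, -242.8]), (10, [707.7, -242.6]), (30, [702.0, -237.5])]
top sec 8 [404.5 160. ] cloud [ 699. -319.   10.] [(9, [699.0, -319.4]), (10, [698.8, -319.1]), (30, [693.2, -312.7])]
top sec 25 [434.  201.6] cloud [ 569. -402.   11.] [(9, [570.6, -402.8]), (10, [570.4, -402.4]), (30, [567.0, -394.5])]
top sec 17 [217.6 210.1] cloud [540. 250.  10.] [(9, [540.0, 250.8]), (10, [539.9, 250.7]), (30, [537.0, 247.2])]
top sec 24 [282.  210.7] cloud [535.  54.  37.] [(9, [539.6, 54.3]), (10, [539.5, 54.3]), (30, [536.6, 54.2])]
```

send_rows(
  moves="0 0.2 0 0.2 -0.2 0.5 -1; 0 0 0 0 0 2 -1; 0 0 0 0 0 2 -1; 0 0 0 0 0 2 -1",
)

```text
time: 23.9
ee_pos: [502.1, 47.4, 37.9]
orientation: [-173.0, 89.9, -168.0]
wrist_force: [0.1, 0.4, -2.7]
finger_gap: 13.2
```

```bash
python3 st.py 577.5 55.6 36 5; python3 look.py o |grep -E "top (sec|r)"
```

```text
t 23.9 tcp [502.1  47.4  37.9] F [ 0.1  0.4 -2.7] gap 13.2 heading 5.04 tilt 0.12 q [ -2.  36. 116.  -0.  29. -97.]
rotvec [ 0.04 -0.12  0.01] shift cm in current tool [0.18 0.15 7.58] in target tool [0.19 0.16 7.58]
top sec 10 [379.2 157.1] cloud [ 706. -241.   14.] [(9, [708.0, -242.8]), (10, [707.7, -242.6]), (30, [702.0, -237.5])]
top sec 11 [406.  159.9] cloud [ 699. -325.    8.] [(9, [699.3, -324.0]), (10, [699.1, -323.6]), (30, [693.5, -317.2])]
top sec 20 [281.  188.6] cloud [602.  58.  34.] [(9, [607.7, 58.0]), (10, [607.5, 58.0]), (30, [603.6, 57.9])]
top sec 25 [434.  201.6] cloud [ 569. -402.   11.] [(9, [570.6, -402.8]), (10, [570.4, -402.4]), (30, [567.0, -394.5])]
top sec 17 [217.6 210.1] cloud [540. 250.  11.] [(9, [540.0, 250.8]), (10, [539.9, 250.7]), (30, [537.0, 247.2])]
```

send_rows(
  moves="0 0 0 0.1 0 2 -1; 0 0 0 0.1 0 2 -1; 0 0 0 0 0 1.5 -1; 0 0 0 0 0 0.5 -1; 0 0 0 0 0 0.5 -1; 0 0 0 0 0 0.4 -1; 0 0 0 0 0 0.3 -1",
)

```text
time: 24.7
ee_pos: [574.8, 53.1, 35.1]
orientation: [-178.2, 89.7, -173.2]
wrist_force: [-1.7, 0.4, 0.4]
finger_gap: 13.0
```

send_rows(
  moves="0 0 0 0 0 0.2 -1; 0 0 0 0 0 0.2 -1",
)

```text
time: 24.9
ee_pos: [578.7, 53.3, 35.2]
orientation: [-178.3, 89.7, -173.3]
wrist_force: [-1.8, -0.4, 0.3]
finger_gap: 12.9
```

```bash
python3 st.py 577.5 55.6 36 5
```

```text
t 24.9 tcp [578.7  53.3  35.2] F [-1.8 -0.4  0.3] gap 12.9 heading 5.0 tilt 0.28 q [ -1.  40. 105.  -0.  36. -96.]
rotvec [ 0.   -0.28  0.01] shift cm in current tool [-0.08  0.24 -0.1 ] in target tool [-0.08  0.24 -0.1 ]
```

send_rows(
  moves="0 0 0 0 0 0.2 -1; 0 0 0 0 0 0.2 -1",
)

```text
time: 25.1
ee_pos: [578.5, 53.6, 35.0]
orientation: [178.1, 89.2, -176.9]
wrist_force: [-13.2, -2.5, 9.1]
finger_gap: 12.9
```

```bash
python3 st.py 577.5 55.6 36 5
```

```text
t 25.1 tcp [578.5  53.6  35. ] F [-13.2  -2.5   9.1] gap 12.9 heading 5.02 tilt 0.83 q [ -1.  40. 104.  -0.  37. -96.]
rotvec [ 0.02 -0.83 -0.03] shift cm in current tool [-0.1   0.21 -0.09] in target tool [-0.1   0.21 -0.09]
```

Home, with 13 N against the stop. I release and move off to the treadle.

send_rows(
  moves="0 0 0 0 0 0 -0.2; 0 0 0 0 0 0 -0.2; 0 0 0 0 0 0 -0.2; 0 -0.8 0 -1.5 0 0 -0.2; 0 0 0 -2 0 0 -0.2; 0 0 0 -2.5 0 -1 -0.2; 0 0 0 -2.5 -1 -2 -0.2; 0 0 0 -2 -3 -2.5 -0.2",
)

```text
time: 25.9
ee_pos: [527.7, 10.2, 144.6]
orientation: [9.8, 89.8, 15.1]
wrist_force: [1.0, -0.8, -0.2]
finger_gap: 34.2
```

send_rows(
  moves="0 0 0 0 -4 -3 -0.6; 0 0 0 0 -4.5 -2.5 -1; 0 0 0 0 -4 -1 -1; 0 0 0 1 -1.5 -0.5 -1; 0 0 0 2 -1 -0.5 -1",
)

```text
time: 26.4
ee_pos: [466.4, -151.9, 124.6]
orientation: [-20.0, 88.6, -14.7]
wrist_force: [0.3, -0.2, -0.9]
finger_gap: -0.0
```

```bash
python3 st.py 456 -155 60 5; python3 look.py p
python3 - <<'E'
import cv2
a=cv2.imread("pics/side_p.png")[120:240,190:350];a=cv2.resize(a,None,fx=4.5,fy=4.5,interpolation=cv2.INTER_CUBIC)
cv2.imwrite("pics/z11.png",a)
E
```

```text
t 26.4 tcp [ 466.4 -151.9  124.6] F [ 0.3 -0.2 -0.9] gap -0.0 heading 5.28 tilt 1.37 q [ -26.   26.  115.    0.   38. -122.]
rotvec [0.28 1.29 0.47] shift cm in current tool [ 6.44 -0.16 -1.21] in target tool [ 6.46 -0.21 -1.07]
top sec 11 [406.  159.9] cloud [ 699. -323.   11.] [(9, [699.3, -324.0]), (10, [699.1, -323.6]), (30, [693.5, -317.2])]
top sec 25 [434.  201.6] cloud [ 569. -401.   11.] [(9, [570.6, -402.8]), (10, [570.4, -402.4]), (30, [567.0, -394.5])]
top sec 17 [217.6 210.1] cloud [540. 250.  10.] [(9, [540.0, 250.8]), (10, [539.9, 250.7]), (30, [537.0, 247.2])]
top y 94 [438.1 234.2] cloud [ 470. -396.   44.] [(45, [469.4, -396.4]), (46, [469.4, -396.0]), (66, [467.7, -388.0])]
top r 48 [282.2 195.8] cloud [576.  54.  66.] [(45, [579.2, 54.0]), (46, [579.0, 54.0]), (66, [575.4, 53.9])]
side sec 8 [303.1 137.9] cloud [ 567. -406.   11.] [(9, [568.2, -409.1]), (10, [567.9, -407.4]), (30, [561.7, -373.4])]
side sec 13 [239.  199.2] cloud [676.  62.  32.] [(9, [685.8, 34.3]), (10, [685.4, 35.5]), (30, [676.5, 59.8])]
side sec 33 [269.5 202.5] cloud [575.  58.  38.] [(9, [585.9, 24.3]), (10, [585.5, 25.5]), (30, [578.9, 50.0])]
side sec 23 [210.1 230.6] cloud [701. 237.  41.] [(9, [719.8, 202.7]), (10, [719.3, 203.7]), (30, [709.7, 224.2])]
side sec 8 [209.5 239.9] cloud [708. 240.   8.] [(9, [706.8, 240.9]), (10, [706.4, 241.9]), (30, [697.1, 261.6])]
side sec 12 [264.8 252.9] cloud [537. 252.  12.] [(9, [537.3, 249.3]), (10, [537.0, 250.3]), (30, [531.5, 269.8])]
side y 53 [328.5 138.1] cloud [ 467. -397.   30.] [(45, [464.0, -373.9]), (46, [463.8, -372.1]), (66, [459.7, -337.5])]
side r 11 [269.8 195.4] cloud [574.  61.  67.] [(45, [582.8, 32.8]), (46, [582.4, 34.0]), (66, [575.6, 59.3])]
```

View pics/z11.png

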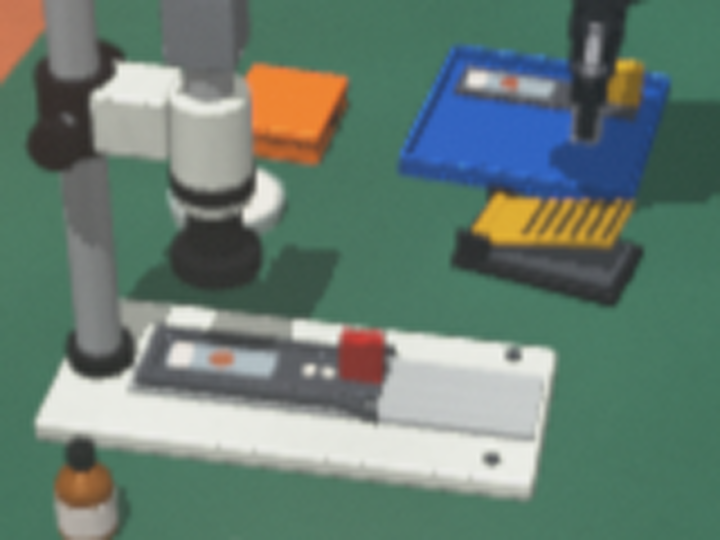

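send_rows(
  moves="0.2 1.2 0.4 1.5 -0.1 -0.5 -1; 0 0 0 2.5 -0.1 -0.4 -1; 0 0 0 2 0 0 -1; 0 0 0 1 0 0 -1; 0 0 0 0.7 0 0 -1; 0 0 0 0.5 0 0 -1; 0 0 0 0.4 0 0 -1",
)

```text
time: 27.2
ee_pos: [457.7, -151.5, 36.1]
orientation: [175.7, 89.8, -179.0]
wrist_force: [-3.7, -2.6, 8.0]
finger_gap: -0.5
```

```bash
python3 st.py 456 -155 28 5
```

```text
t 27.2 tcp [ 457.7 -151.5   36.1] F [-3.7 -2.6  8. ] gap -0.5 heading 5.26 tilt 0.18 q [ -26.   35.  119.   -0.   27. -121.]
rotvec [ 0.26 -0.18 -0.01] shift cm in current tool [ 0.81 -0.33 -0.2 ] in target tool [ 0.81 -0.33 -0.2 ]
```

send_rows(
  moves="0 0 0 0.3 0 0 -1; 0 0 0 0.3 0 0 -1; 0 0 0 0.1 0 0 -1; 0 0 0 0.1 0 0 -1",
)

```text
time: 27.6
ee_pos: [457.5, -151.3, 30.2]
orientation: [-167.8, 89.8, -162.4]
wrist_force: [-4.4, -2.4, 8.7]
finger_gap: -0.0
```

send_rows(
  moves="0 0 0 0.1 0 0 -1; 0 0 0 0.1 0 0 -1; 0 0 0 0.1 0 0 -1",
)

```text
time: 27.9
ee_pos: [457.5, -151.4, 29.6]
orientation: [-146.2, 89.8, -140.8]
wrist_force: [-5.1, -1.5, 9.2]
finger_gap: -0.0
```

send_rows(
  moves="0 0 0 0.1 0 0 -1; 0 0 0 0.1 0 0 -1; 0 0 0 0.1 0 0 -1; 0 0 0 0.1 0 0 -1",
)

```text
time: 28.3
ee_pos: [457.5, -151.3, 29.4]
orientation: [-116.1, 89.7, -110.5]
wrist_force: [-5.4, -3.0, 12.0]
finger_gap: 0.0
```

send_rows(
  moves="0 0 0 0.1 0 0 -1; 0 0 0 0.1 0 0 -1; 0 0 0 0.1 0 0 -1; 0 0 0 0.1 0 0 -1",
)

```text
time: 28.7
ee_pos: [457.5, -151.3, 29.4]
orientation: [-96.0, 89.7, -90.4]
wrist_force: [-5.8, -2.5, 12.1]
finger_gap: -0.1
```

```bash
python3 st.py 456 -155 28 5
```

```text
t 28.7 tcp [ 457.5 -151.3   29.4] F [-5.8 -2.5 12.1] gap -0.1 heading 5.62 tilt 0.35 q [ -26.   35.  119.   -1.   25. -121.]
rotvec [ 0.62 -0.03  0.35] shift cm in current tool [ 0.14 -0.35 -0.19] in target tool [ 0.14 -0.35 -0.18]
```

send_rows(
  moves="0 0 0 0.15 0 0 -1; 0 0 0 0.15 0 0 -1; 0 0 0 0.15 0 0 -1; 0 0 0 0.15 0 0 -1",
)

```text
time: 29.1
ee_pos: [457.6, -151.4, 29.2]
orientation: [-78.7, 89.5, -73.0]
wrist_force: [-7.6, -1.5, 21.5]
finger_gap: 0.2
```

send_rows(
  moves="0 0 0 0.15 0 0 -1; 0 0 0 0.15 0 0 -1; 0 0 0 0.15 0 0 -1; 0 0 0 0.15 0 0 -1; 0 0 0 0.15 0 0 -1; 0 0 0 0.15 0 0 -1",
)

```text
time: 29.7
ee_pos: [457.5, -151.3, 29.1]
orientation: [-67.0, 89.2, -61.2]
wrist_force: [-6.8, -1.3, 21.7]
finger_gap: 0.2
```

```bash
python3 st.py 456 -155 28 5;python3 look.py q >/dev/null
python3 - <<'E'
import cv2
a=cv2.imread("pics/side_q.png")[100:220,220:390];a=cv2.resize(a,None,fx=4,fy=4,interpolation=cv2.INTER_CUBIC)
cv2.imwrite("pics/z12.png",a)
E
```

```text
t 29.7 tcp [ 457.5 -151.3   29.1] F [-6.8 -1.3 21.7] gap 0.2 heading 5.83 tilt 0.81 q [ -26.   35.  120.   -1.   24. -121.]
rotvec [0.82 0.32 0.75] shift cm in current tool [ 0.12 -0.35 -0.19] in target tool [ 0.11 -0.35 -0.19]
```

View pics/z12.png

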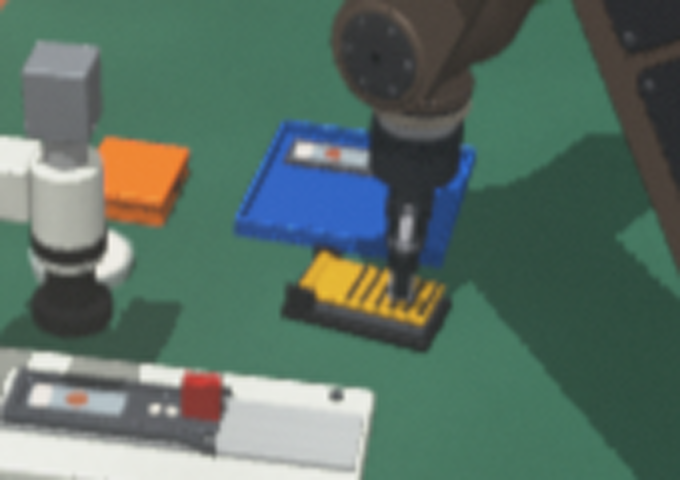

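The treadle lies level, held at 21 N for 1 s, and the red carrier is home. Next I fetch it.

send_rows(
  moves="0.8 0.3 0.7 -2 0 0 -1; 0 0 0 -3 0 0 -0.6; 0 0 0 -3 1 0.5 -0.2; 0 0 0 -1 3.5 1.8 -0.2; 0 0 0 0 4 2.2 -0.2; 0 0 0 0 4 2.2 -0.2; 0 0 0 0 3.5 1.5 -0.2; 0 0 0 0 2.5 0.8 -0.2",
)

```text
time: 30.6
ee_pos: [537.3, 46.1, 128.8]
orientation: [-18.5, 89.2, -13.8]
wrist_force: [0.3, -0.3, 0.8]
finger_gap: 34.1
```

```bash
python3 st.py 578 53.8 90 5
```

```text
t 30.6 tcp [537.3  46.1 128.8] F [ 0.3 -0.3  0.8] gap 34.1 heading 4.72 tilt 0.8 q [ -2.  29. 108.  -0.  43. -97.]
rotvec [-0.28  0.76  0.26] shift cm in current tool [3.94 0.45 4.07] in target tool [3.88 0.41 4.12]
```

send_rows(
  moves="-0.3 0.7 0.3 1 0 2 -0.2; 0 0 0 1.5 0 1.5 -0.2; 0 0 0 1.5 0 0.3 -0.2; 0 0 0 1.5 0 0 -0.2; 0 0 0 0.6 0 0 -0.2; 0 0 0 0 0 0 -0.2",
)

```text
time: 31.2
ee_pos: [576.8, 55.5, 67.6]
orientation: [9.0, 89.8, 14.4]
wrist_force: [0.5, 0.2, -0.1]
finger_gap: 34.5
```

```bash
python3 st.py 578 53.8 35.5 5
```

```text
t 31.2 tcp [576.8  55.5  67.6] F [ 0.5  0.2 -0.1] gap 34.5 heading 5.45 tilt 0.24 q [ -1.  36. 104.   0.  39. -97.]
rotvec [ 0.45  0.24 -0.04] shift cm in current tool [ 3.21 -0.18  0.09] in target tool [ 3.21 -0.18  0.1 ]
```

send_rows(
  moves="0.4 0.2 0 1.3 -0.2 0.1 -0.2; 0 0 0 1.3 0 0 -0.2; 0 0 0 0.4 0 0 -0.2; 0 0 0 0 0 0 -0.2",
)

```text
time: 31.6
ee_pos: [578.0, 52.9, 36.2]
orientation: [18.9, 89.9, 23.8]
wrist_force: [-0.4, -0.3, 0.3]
finger_gap: 34.2
```

```bash
python3 st.py 578 53.8 35.5 5
```

```text
t 31.6 tcp [578.   52.9  36.2] F [-0.4 -0.3  0.3] gap 34.2 heading 4.96 tilt 0.09 q [ -1.  39. 105.   0.  36. -96.]
rotvec [-0.04  0.09 -0.03] shift cm in current tool [0.07 0.09 0.01] in target tool [0.07 0.09 0.01]
```

send_rows(
  moves="0 0 0 0 0.1 0 -1; 0 0 0 0 0 0 -1; 0 0 0 0 0 0 -1; 0 0 0 -0.1 0 0 -1; 0 0 0 -0.1 0 -1 -1; 0 0 0 0 0 -2 -1; 0 0 0 0 0 -2 -1; 0 0 0 0 0 -2 -1",
)

```text
time: 32.4
ee_pos: [505.5, 47.8, 38.8]
orientation: [6.6, 89.8, 11.5]
wrist_force: [-0.4, -0.4, -3.0]
finger_gap: 13.5
```

```bash
python3 st.py 447 43 37 5
```

```text
t 32.4 tcp [505.5  47.8  38.8] F [-0.4 -0.4 -3. ] gap 13.5 heading 4.99 tilt 0.17 q [ -2.  36. 115.   0.  29. -97.]
rotvec [-0.01  0.17 -0.02] shift cm in current tool [ 0.16  0.03 -5.87] in target tool [ 0.18  0.03 -5.87]
```

Next, the middle slot of the tray: grip at (467.5, -346.5).

send_rows(
  moves="0 0.2 0 0 0 -2 -1; 0 0 0 0 0 -2 -1; 0 0 0 0 0 -1.4 -1; 0 0 0 -1.5 0 0 -1; 0 0 0 -2.5 0 0 -1; 0 0 0 -2 0 0 -1; 1 0 0 -1 -1.5 0 -1; 1.5 0 0 0 -3.5 0.4 -1",
)

```text
time: 33.2
ee_pos: [447.1, -5.3, 112.4]
orientation: [173.0, 89.6, 175.6]
wrist_force: [0.4, 0.0, -2.7]
finger_gap: 13.0
```

send_rows(
  moves="1 0 0 0 -4 0.4 -1; 1 0 0 0.2 -4 0.4 -1; 0.5 0 0 0.2 -4 0.3 -1; 0 0 0 0.2 -4 0.2 -1; 0 0 0 0.2 -4 0.2 -1; 0 0 0 0.2 -4 0.1 -1; 0 0 0 0.2 -3.5 0 -1; 0 0 0 0.2 -2.5 0 -1",
)

```text
time: 34.0
ee_pos: [461.6, -315.2, 99.8]
orientation: [-177.4, 89.7, -177.2]
wrist_force: [0.5, -0.2, -3.0]
finger_gap: 12.8
```

```bash
python3 st.py 467.5 -346.5 60 0
```

```text
t 34.0 tcp [ 461.6 -315.2   99.8] F [ 0.5 -0.2 -3. ] gap 12.8 heading 0.15 tilt 0.29 q [ -41.   33.  106.   -0.   42. -131.]
rotvec [ 0.15 -0.29  0.01] shift cm in current tool [ 3.97 -3.13  0.6 ] in target tool [ 3.98 -3.13  0.59]
```

send_rows(
  moves="0.1 -0.3 0 1 -1.2 0.3 -1; 0 0 0 1.5 -1 0.3 -1; 0 0 0 1.3 -0.4 0.1 -1; 0 0 0 0.5 0 0 -1; 0 0 0 0 0 0 -1",
)

```text
time: 34.5
ee_pos: [466.6, -341.6, 52.9]
orientation: [117.2, 89.9, 117.0]
wrist_force: [0.1, 0.5, -1.8]
finger_gap: 13.1
```

```bash
python3 st.py 467.5 -346.5 15 0;python3 look.py r|grep -E "top|side r"
python3 - <<'E'
import cv2
a=cv2.imread("pics/side_r.png")[90:200,240:390];a=cv2.resize(a,None,fx=4,fy=4,interpolation=cv2.INTER_CUBIC)
cv2.imwrite("pics/z13.png",a)
E
```

```text
t 34.5 tcp [ 466.6 -341.6   52.9] F [ 0.1  0.5 -1.8] gap 13.1 heading -0.12 tilt 0.1 q [ -43.   38.  105.    0.   38. -133.]
rotvec [-0.12 -0.05 -0.09] shift cm in current tool [ 3.79 -0.5   0.1 ] in target tool [ 3.79 -0.49  0.09]
top sec 11 [406.  159.9] cloud [ 699. -323.   10.] [(9, [699.3, -324.0]), (10, [699.1, -323.6]), (30, [693.5, -317.2])]
top sec 25 [434.  201.6] cloud [ 570. -402.   11.] [(9, [570.6, -402.8]), (10, [570.4, -402.4]), (30, [567.0, -394.5])]
top sec 17 [217.6 210.1] cloud [540. 250.  11.] [(9, [540.0, 250.8]), (10, [539.9, 250.7]), (30, [537.0, 247.2])]
```

View pics/z13.png

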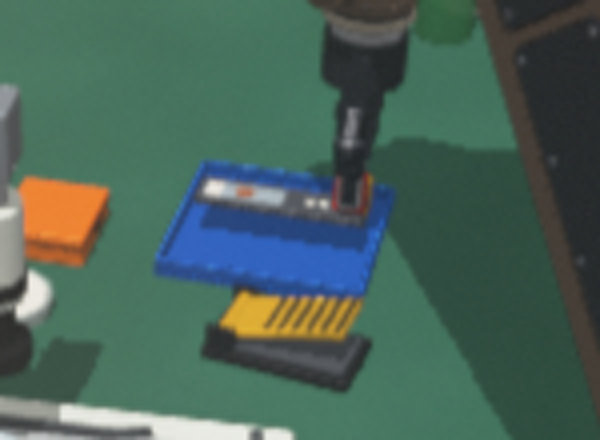

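View pics/crop_r.png

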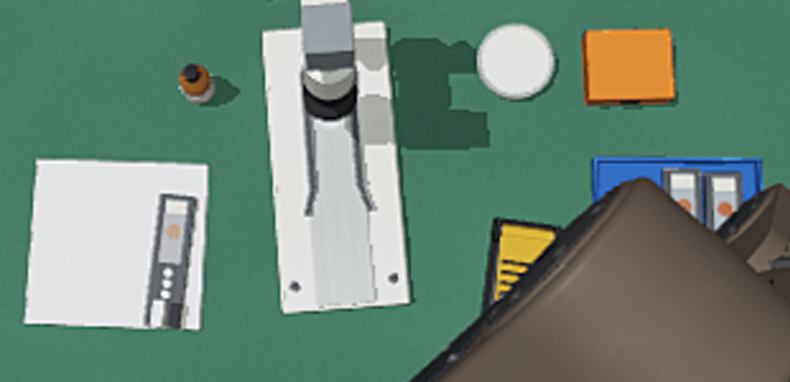

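send_rows(
  moves="0 0 0 1.5 -0.3 0.1 -1; 0 0 0 1.3 -0.1 0 -1; 0 0 0 0.5 0 0 -1; 0 0 0 0 0 0 -1",
)

```text
time: 35.0
ee_pos: [468.7, -345.3, 19.0]
orientation: [-16.0, 89.9, -16.0]
wrist_force: [0.5, 0.2, -3.4]
finger_gap: 12.8
```

```bash
python3 st.py 467.5 -346.5 15 0
```

```text
t 35.0 tcp [ 468.7 -345.3   19. ] F [ 0.5  0.2 -3.4] gap 12.8 heading -0.03 tilt 0.08 q [ -43.   41.  105.    0.   34. -133.]
rotvec [-0.03  0.08  0.02] shift cm in current tool [ 0.4  -0.12 -0.12] in target tool [ 0.4  -0.12 -0.12]
```

send_rows(
  moves="0 0 0 0.3 -0.1 0 -1; 0 0 0 0.1 0 0 -1; 0 0 0 0.1 0 0 -1",
)

```text
time: 35.3
ee_pos: [468.8, -346.2, 16.3]
orientation: [-20.2, 89.9, -20.3]
wrist_force: [-3.0, 1.7, 6.4]
finger_gap: 13.1
```

```bash
python3 st.py 467.5 -346.5 15 0
```

```text
t 35.3 tcp [ 468.8 -346.2   16.3] F [-3.   1.7  6.4] gap 13.1 heading -0.02 tilt 0.12 q [ -43.   41.  105.    0.   33. -133.]
rotvec [-0.02  0.11  0.04] shift cm in current tool [ 0.13 -0.03 -0.13] in target tool [ 0.13 -0.03 -0.13]
```

send_rows(
  moves="0 0 0 0 0 0 -0.5; 0 0 0 0 0 0 -0.5; 0 0 0 0 0 0 -0.5; 0 0 0 -2 0 0 -0.5; 0 0 0 -3 0 0 -0.5; 0 0 0 -4 0 0 -0.5; 0 0 0 -3.5 2 0 -0.5; 0 0 0 -1 4 0 -0.3",
)

```text
time: 36.1
ee_pos: [468.9, -288.8, 154.8]
orientation: [-23.4, 89.8, -23.6]
wrist_force: [0.0, 1.5, 0.7]
finger_gap: 29.6
```

send_rows(
  moves="0 0 0 0 4.5 0 -0.2; 0 0 0 0 4.5 0 -0.2; 0 0 0 0 4.5 0 -0.2; 0 0 0 0 4.5 0 -0.2; 0 0 0 0 4.5 0 -0.2; 0 0 0 0 4.5 0 -0.2; 0 0 0 0 4.5 0 -0.2; 0 0 0 0 4.5 0 0",
)

```text
time: 36.9
ee_pos: [471.5, 82.2, 157.1]
orientation: [-22.5, 89.2, -23.1]
wrist_force: [1.1, 0.1, 0.1]
finger_gap: 42.4
```

```bash
python3 look.py s |grep -E "top"; python3 st.py 439 260.5 100 -5
python3 - <<'E'
from h import *
c=dict(np.load("pics/top_s.npz")); W=cloud(c); H,S,V=hsvof(c); X,Y,Z=W[...,0],W[...,1],W[...,2]
reg=(X>400)&(X<660)&(Y>190)&(Y<440)
for s,ce,_ in comps(reg&(S<45)&(V>150)&(Z>36),5): print(s,ray(c,*ce,45))
E
```

```text
top sec 10 [379.2 157.1] cloud [ 706. -242.   13.] [(9, [708.0, -242.8]), (10, [707.7, -242.6]), (30, [702.0, -237.5])]
top sec 11 [406.  159.9] cloud [ 699. -324.    9.] [(9, [699.3, -324.0]), (10, [699.1, -323.6]), (30, [693.5, -317.2])]
top sec 24 [415.  201.7] cloud [ 569. -346.   11.] [(9, [569.9, -346.3]), (10, [569.7, -346.0]), (30, [566.4, -339.1])]
top sec 25 [434.  201.6] cloud [ 569. -402.   12.] [(9, [570.6, -402.8]), (10, [570.4, -402.4]), (30, [567.0, -394.5])]
top sec 17 [217.6 210.1] cloud [540. 250.  10.] [(9, [540.0, 250.8]), (10, [539.9, 250.7]), (30, [537.0, 247.2])]
top y 94 [438.1 234.2] cloud [ 470. -396.   44.] [(45, [469.4, -396.3]), (46, [469.3, -395.9]), (66, [467.6, -387.9])]
top r 80 [418.6 234.6] cloud [ 468. -340.   44.] [(45, [467.6, -340.6]), (46, [467.6, -340.2]), (66, [465.9, -333.3])]
t 37.0 tcp [471.3  84.6 157.1] F [-0.4 -0.7 -0.1] gap 42.9 heading -0.29 tilt 0.77 q [  2.  22. 115.  -0.  43. -87.]
rotvec [4.71 0.73 0.24] shift cm in current tool [ 5.58 17.6  -3.39] in target tool [ 5.71 17.24 -4.75]
[209 238   6  10  53] [439.1708121  259.85588586  45.        ]
```

View pics/crop_s.png

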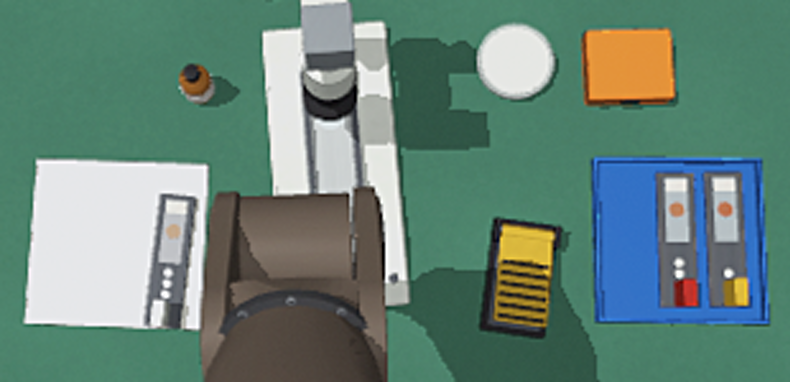

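Carriers 1 and 2 lie flat side by side in the tray. Carrier 3 is still on the mat with its grip at (439,260).

send_rows(
  moves="4.7 0.7 0.2 0.3 2.5 -0.5 0; 0 0 0 0.8 3.8 -1 0; 0 0 0 1 4 -1 0; 0 0 0 1 3.8 -1 0; 0 0 0 1 2 -0.8 0; 0 0 0 0.7 0.5 -0.2 0; 0 0 0 0 0 0 0",
)

```text
time: 37.7
ee_pos: [440.1, 258.6, 107.4]
orientation: [-1.0, 89.8, -6.2]
wrist_force: [-0.1, -0.3, 0.1]
finger_gap: 42.9
```

```bash
python3 st.py 439 260 60 -5.2
```

```text
t 37.7 tcp [440.1 258.6 107.4] F [-0.1 -0.3  0.1] gap 42.9 heading -5.16 tilt 0.25 q [ 23.  29. 113.  -0.  38. -62.]
rotvec [0.04 0.25 0.  ] shift cm in current tool [ 4.74  0.13 -0.14] in target tool [ 4.74  0.13 -0.12]
```

send_rows(
  moves="0 0.2 0 1.5 0.1 -0.1 0; 0 0 0 1.5 0 0 0; 0 0 0 1.3 0 0 0; 0 0 0 0.4 0 0 0; 0 0 0 0 0 0 0",
)

```text
time: 38.2
ee_pos: [442.6, 254.5, 61.0]
orientation: [13.7, 89.8, 8.3]
wrist_force: [-0.6, 0.2, 0.4]
finger_gap: 43.0
```

```bash
python3 st.py 439 260 14.3 -5.2;  python3 look.py t|grep "xx"
python3 - <<'E'
import cv2
a=cv2.imread("pics/side_t.png")[220:310,210:340];cv2.imwrite("pics/z14.png",cv2.resize(a,None,fx=5,fy=5,interpolation=cv2.INTER_CUBIC))
E
```

```text
t 38.2 tcp [442.6 254.5  61. ] F [-0.6  0.2  0.4] gap 43.0 heading -5.44 tilt 0.19 q [ 23.  33. 114.  -0.  32. -62.]
rotvec [-0.24  0.19 -0.05] shift cm in current tool [ 4.67  0.51 -0.42] in target tool [ 4.67  0.52 -0.4 ]
```

View pics/z14.png

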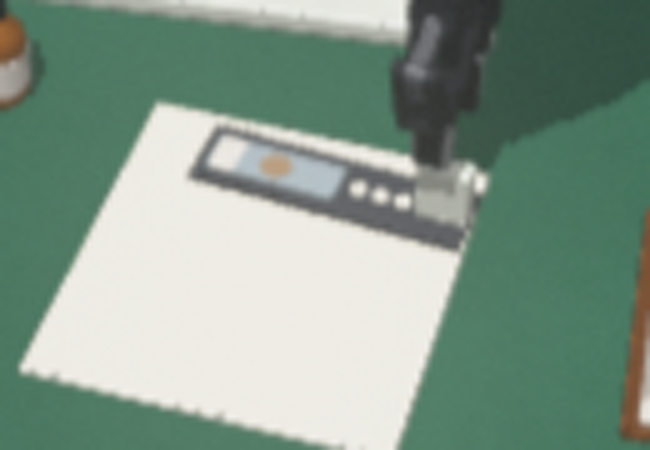

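The view shows three dots, and the fingers over the white grip but 5 mm off in y. I correct that, then go down.

send_rows(
  moves="-0.2 0.2 0 0.5 0.5 -0.4 0; 0 0 0 0.6 0.1 0 0; 0 0 0 1.2 0 0 0; 0 0 0 1.2 0 0 0; 0 0 0 0.5 0 0 0; 0 0 0 0 0 0 0",
)

```text
time: 38.9
ee_pos: [439.4, 262.0, 19.1]
orientation: [47.7, 89.8, 42.5]
wrist_force: [0.7, 0.4, -0.0]
finger_gap: 42.8
```

```bash
python3 st.py 439 260 14.3 -5.2
```

```text
t 38.9 tcp [439.4 262.   19.1] F [ 0.7  0.4 -0. ] gap 42.8 heading -5.18 tilt 0.17 q [ 23.  38. 115.   0.  27. -62.]
rotvec [ 0.02  0.11 -0.13] shift cm in current tool [ 0.48 -0.21 -0.03] in target tool [ 0.48 -0.21 -0.03]
```

send_rows(
  moves="0 0 0 0.4 -0.2 0 0; 0 0 0 0.1 0 0 0; 0 0 0 0 0 0 -1; 0 0 0 0 0 0 -1; 0 0 0 0 0 0 -1; 0 0 0 0 0 0 -1; 0 0 0 0 0 0 -1",
)

```text
time: 39.6
ee_pos: [439.4, 259.8, 14.0]
orientation: [46.8, 89.8, 41.6]
wrist_force: [-0.4, 0.1, -1.8]
finger_gap: 12.8
```

```bash
python3 st.py 434 42.4 105 5
```

```text
t 39.6 tcp [439.4 259.8  14. ] F [-0.4  0.1 -1.8] gap 12.8 heading -5.19 tilt 0.18 q [ 23.  38. 116.   0.  26. -62.]
rotvec [-10.19   0.13  -0.12] shift cm in current tool [ -9.15 -21.68   1.45] in target tool [ -9.1  -21.61  -2.43]
```

send_rows(
  moves="0 0 0 -0.8 0 0 -1; 0 0 0 -1.6 0 0 -1; 0 0 0 -2 0 0 -1; -3.3 0 0 -2 0 0 -1; -3.3 0 0 -1.5 0 0 -1; -3.4 0 0 -0.8 0 0 -1; 0 0 0 0 -2 -0.2 -1; 0 0 0 0 -3.5 -0.4 -1",
)

```text
time: 40.4
ee_pos: [437.8, 205.5, 107.8]
orientation: [29.3, 89.7, 34.8]
wrist_force: [1.0, -1.3, -2.5]
finger_gap: 13.1
```

send_rows(
  moves="0 0 0 0.1 -4 -0.4 -1; 0 0 0 0.2 -4 -0.4 -1; 0 0 0 0.3 -3.5 -0.4 -1; 0 0 0 0.3 -2 -0.2 -1; 0 0 0 0 0 0 -1",
)

```text
time: 40.9
ee_pos: [435.9, 62.9, 101.2]
orientation: [17.0, 89.6, 22.5]
wrist_force: [0.4, -0.1, -2.5]
finger_gap: 12.9
```

```bash
python3 st.py 434 42.4 60 5
```

```text
t 40.9 tcp [435.9  62.9 101.2] F [ 0.4 -0.1 -2.5] gap 12.9 heading 5.45 tilt 0.42 q [ -0.  25. 122.   0.  32. -96.]
rotvec [ 0.45  0.4  -0.12] shift cm in current tool [ 4.12 -2.03 -0.41] in target tool [ 4.12 -2.02 -0.37]
```

send_rows(
  moves="0.4 0.4 -0.1 1 -1 -0.1 -1; 0 0 0 1.6 -0.6 0 -1; 0 0 0 1.8 0 0 -1; 0 0 0 1 0 0 -1; 0 0 0 0.3 0 0 -1; 0 0 0 0 0 0 -1",
)

```text
time: 41.5
ee_pos: [437.2, 47.2, 42.1]
orientation: [-9.9, 90.0, -4.8]
wrist_force: [0.3, -0.9, -2.5]
finger_gap: 12.8
```

```bash
python3 st.py 435 42.6 38 5; python3 look.py u |grep -E "top (sec|r)";  python3 - <<'E'
import cv2
a=cv2.imread("pics/side_u.png")[160:240,190:330];a=cv2.resize(a,None,fx=5,fy=5,interpolation=cv2.INTER_CUBIC)
cv2.imwrite("pics/z15.png",a)
E
```

```text
t 41.5 tcp [437.2  47.2  42.1] F [ 0.3 -0.9 -2.5] gap 12.8 heading 5.1 tilt 0.05 q [ -2.  32. 125.  -0.  23. -98.]
rotvec [0.1  0.05 0.01] shift cm in current tool [ 0.41 -0.43 -0.26] in target tool [ 0.41 -0.43 -0.26]
top sec 11 [406.  159.9] cloud [ 699. -325.    9.] [(9, [699.3, -324.0]), (10, [699.1, -323.6]), (30, [693.5, -317.2])]
top sec 24 [415.  201.7] cloud [ 569. -346.   11.] [(9, [569.9, -346.3]), (10, [569.7, -346.0]), (30, [566.4, -339.1])]
top sec 25 [434.  201.6] cloud [ 569. -402.   11.] [(9, [570.6, -402.8]), (10, [570.4, -402.4]), (30, [567.0, -394.5])]
top sec 21 [281. 210.] cloud [537.  57.  40.] [(9, [541.7, 57.3]), (10, [541.6, 57.3]), (30, [538.7, 57.2])]
top r 80 [418.6 234.6] cloud [ 468. -340.   45.] [(45, [467.6, -340.6]), (46, [467.6, -340.2]), (66, [465.9, -333.3])]
```

View pics/z15.png

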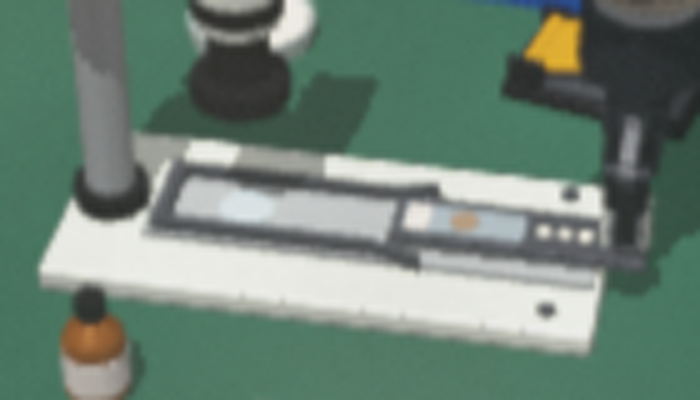

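send_rows(
  moves="0 0 0 0 -0.4 0 -1; 0 0 0 0.2 -0.1 0 -1; 0 0 0 0 0 0 -1",
)

```text
time: 41.9
ee_pos: [438.6, 41.9, 41.8]
orientation: [-8.5, 89.7, -3.4]
wrist_force: [1.0, -0.3, -2.3]
finger_gap: 12.7
```

```bash
python3 st.py 435 42.6 38 5; python3 look.py v |grep -E "top (sec|r)"
```

```text
t 41.9 tcp [438.6  41.9  41.8] F [ 1.  -0.3 -2.3] gap 12.7 heading 5.14 tilt 0.26 q [ -3.  32. 125.  -0.  23. -98.]
rotvec [0.14 0.25 0.04] shift cm in current tool [ 0.37  0.1  -0.35] in target tool [ 0.38  0.1  -0.35]
top sec 10 [379.2 157.1] cloud [ 706. -241.   15.] [(9, [708.0, -242.8]), (10, [707.7, -242.6]), (30, [702.0, -237.5])]
top sec 11 [406.  159.9] cloud [ 699. -325.    8.] [(9, [699.3, -324.0]), (10, [699.1, -323.6]), (30, [693.5, -317.2])]
top sec 24 [415.  201.7] cloud [ 569. -346.   11.] [(9, [569.9, -346.3]), (10, [569.7, -346.0]), (30, [566.4, -339.1])]
top sec 24 [434.  201.6] cloud [ 569. -401.   12.] [(9, [570.5, -403.0]), (10, [570.3, -402.6]), (30, [567.0, -394.8])]
top sec 19 [282.8 209.7] cloud [537.  51.  40.] [(9, [542.8, 51.7]), (10, [542.6, 51.7]), (30, [539.7, 51.7])]
top r 80 [418.6 234.6] cloud [ 468. -340.   45.] [(45, [467.6, -340.6]), (46, [467.6, -340.2]), (66, [465.9, -333.3])]
```

Lined up: the section is at y = 51.7 mm and the guide line there is 51.7 mm. Pushing in.

send_rows(
  moves="0.1 0.2 0 0.3 0 0.5 -1; 0 0 0 0.1 0 2 -1; 0 0 0 0 0 2 -1; 0 0 0 0 0 2 -1",
)

```text
time: 42.4
ee_pos: [504.1, 47.9, 37.5]
orientation: [-168.0, 89.9, -163.0]
wrist_force: [0.5, -0.4, -1.9]
finger_gap: 13.0
```

```bash
python3 st.py 577.5 55.6 36 5; python3 look.py w |grep -E "top (sec|r)"
```

```text
t 42.4 tcp [504.1  47.9  37.5] F [ 0.5 -0.4 -1.9] gap 13.0 heading 4.99 tilt 0.11 q [ -2.  36. 116.  -0.  29. -97.]
rotvec [-0.01 -0.11  0.02] shift cm in current tool [0.13 0.12 7.38] in target tool [0.15 0.12 7.38]
top sec 11 [406.  159.9] cloud [ 699. -324.    9.] [(9, [699.3, -324.0]), (10, [699.1, -323.6]), (30, [693.5, -317.2])]
top sec 17 [281.1 187.7] cloud [605.  58.  33.] [(9, [610.7, 57.5]), (10, [610.5, 57.5]), (30, [606.4, 57.4])]
top sec 24 [415.  201.7] cloud [ 568. -345.   12.] [(9, [569.9, -346.3]), (10, [569.7, -346.0]), (30, [566.4, -339.1])]
top sec 25 [434.  201.6] cloud [ 569. -401.   12.] [(9, [570.6, -402.8]), (10, [570.4, -402.4]), (30, [567.0, -394.5])]
top r 80 [418.6 234.6] cloud [ 468. -340.   44.] [(45, [467.6, -340.6]), (46, [467.6, -340.2]), (66, [465.9, -333.3])]
```

send_rows(
  moves="0 0 0 0.1 0 2 -1; 0 0 0 0.1 0 2 -1; 0 0 0 0 0 1.5 -1; 0 0 0 0 0 0.5 -1; 0 0 0 0 0 0.4 -1; 0 0 0 0 0 0.3 -1",
)

```text
time: 43.1
ee_pos: [571.5, 54.2, 34.8]
orientation: [-176.0, 89.7, -171.0]
wrist_force: [-2.2, 0.3, 2.7]
finger_gap: 12.7
```

send_rows(
  moves="0 0 0 0 0 0.2 -1; 0 0 0 0 0 0.2 -1",
)

```text
time: 43.3
ee_pos: [574.9, 54.5, 34.8]
orientation: [-176.5, 89.7, -171.5]
wrist_force: [-3.0, 0.4, 2.2]
finger_gap: 12.6
```

```bash
python3 st.py 577.5 55.6 36 5
```

```text
t 43.3 tcp [574.9  54.5  34.8] F [-3.   0.4  2.2] gap 12.6 heading 5.0 tilt 0.28 q [ -1.  39. 105.  -0.  36. -96.]
rotvec [-0.   -0.28  0.02] shift cm in current tool [-0.12  0.08  0.26] in target tool [-0.12  0.08  0.26]
```

send_rows(
  moves="0 0 0 0 0 0.2 -1; 0 0 0 0 0 0.2 -1",
)

```text
time: 43.5
ee_pos: [577.7, 54.9, 34.8]
orientation: [-179.0, 89.6, -174.0]
wrist_force: [-14.9, -3.7, 12.4]
finger_gap: 13.0
```

send_rows(
  moves="0 0 0 0 0 0.15 -1; 0 0 0 0 0 0.15 -1",
)

```text
time: 43.7
ee_pos: [577.6, 54.9, 34.8]
orientation: [179.3, 89.1, -175.7]
wrist_force: [-10.0, -0.8, 8.2]
finger_gap: 13.1
```

```bash
python3 st.py 577.5 55.6 36 5
```

```text
t 43.7 tcp [577.6  54.9  34.8] F [-10.   -0.8   8.2] gap 13.1 heading 5.01 tilt 0.86 q [ -1.  40. 104.  -0.  37. -96.]
rotvec [ 0.01 -0.86 -0.01] shift cm in current tool [-0.12  0.08 -0.01] in target tool [-0.12  0.08 -0.01]
```

Home. Release, then to the treadle.

send_rows(
  moves="0 0 0 0 0 0 -0.2; 0 0 0 0 0 0 -0.2; 0 0 0 0 0 0 -0.2; 0 -0.8 0 -1.5 0 0 -0.2; 0 0 0 -2 0 0 -0.2; 0 0 0 -2.5 0 -1 -0.2; 0 0 0 -2.5 -1 -2 -0.2; 0 0 0 -2 -3 -2.5 -0.2",
)

```text
time: 44.5
ee_pos: [526.8, 11.6, 143.7]
orientation: [15.2, 89.9, 20.5]
wrist_force: [0.5, -0.9, 0.7]
finger_gap: 34.2
```

send_rows(
  moves="0 0 0 0 -4 -3 -0.6; 0 0 0 0 -4.5 -2.5 -1; 0 0 0 0 -4 -1 -1; 0 0 0 1 -1.5 -0.5 -1; 0 0 0 2 -1 -0.5 -1",
)

```text
time: 45.0
ee_pos: [465.3, -150.5, 123.6]
orientation: [-21.9, 88.8, -16.7]
wrist_force: [0.3, 0.2, -0.4]
finger_gap: 0.3
```

```bash
python3 st.py 456 -155 60 5; python3 look.py x|grep "side sec"
python3 - <<'E'
from h import *
c=dict(np.load("pics/top_x.npz")); W=cloud(c); H,S,V=hsvof(c); X,Y,Z=W[...,0],W[...,1],W[...,2]
reg=(X>540)&(X<620)&(Y>20)&(Y<90)
for s,ce,_ in comps(reg&(S<45)&(V>150)&(Z>52),5): print(s,ray(c,*ce,66))
a=cv2.imread("pics/side_x.png")[120:240,190:350];a=cv2.resize(a,None,fx=4.5,fy=4.5,interpolation=cv2.INTER_CUBIC)
cv2.imwrite("pics/z16.png",a)
E
```

```text
t 45.0 tcp [ 465.3 -150.5  123.6] F [ 0.3  0.2 -0.4] gap 0.3 heading 5.28 tilt 1.24 q [ -26.   26.  115.    0.   38. -121.]
rotvec [0.28 1.15 0.46] shift cm in current tool [ 6.34 -0.31 -1.1 ] in target tool [ 6.36 -0.37 -0.97]
side sec 110 [260.1 147.5] cloud [ 701. -258.   25.] [(9, [710.3, -291.6]), (10, [709.9, -290.0]), (30, [700.5, -258.6])]
side sec 8 [303.1 137.9] cloud [ 567. -404.   12.] [(9, [568.2, -409.1]), (10, [567.9, -407.4]), (30, [561.7, -373.4])]
side sec 39 [326.8 145.7] cloud [ 463. -341.   29.] [(9, [468.0, -376.6]), (10, [467.8, -374.9]), (30, [463.7, -341.6])]
side sec 9 [300. 145.] cloud [ 567. -347.   12.] [(9, [568.4, -352.7]), (10, [568.1, -351.1]), (30, [561.9, -318.3])]
side sec 21 [210.1 230.8] cloud [704. 236.  41.] [(9, [719.5, 203.3]), (10, [719.0, 204.3]), (30, [709.4, 224.8])]
side sec 8 [209.5 239.9] cloud [708. 238.   7.] [(9, [706.8, 240.9]), (10, [706.4, 241.9]), (30, [697.1, 261.6])]
[279 190   6  11  48] [578.09460267  56.43653777  66.        ]
```

View pics/z16.png

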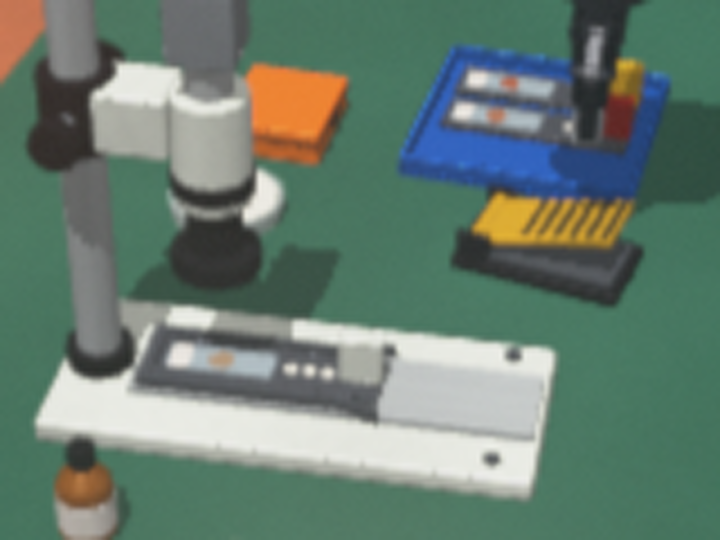

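The white carrier is home: its section in the crop is at (221,358), as with the earlier ones. Now press.

send_rows(
  moves="0.2 1.1 0.4 1.5 -0.3 -0.5 -1; 0 0 0 2.5 -0.1 -0.3 -1; 0 0 0 2 0 0 -1; 0 0 0 1 0 0 -1; 0 0 0 0.7 0 0 -1; 0 0 0 0.5 0 0 -1; 0 0 0 0.4 0 0 -1; 0 0 0 0.3 0 0 -1",
)

```text
time: 45.9
ee_pos: [457.6, -152.4, 32.4]
orientation: [173.7, 89.8, 179.0]
wrist_force: [-5.1, -2.1, 8.8]
finger_gap: 0.2
```

send_rows(
  moves="0 0 0 0.2 0 0 -1; 0 0 0 0.2 0 0 -1; 0 0 0 0.15 0 0 -1; 0 0 0 0.15 0 0 -1",
)

```text
time: 46.3
ee_pos: [457.4, -152.4, 29.0]
orientation: [-161.4, 89.8, -155.9]
wrist_force: [-7.9, -0.7, 26.4]
finger_gap: -0.3
```

send_rows(
  moves="0 0 0 0.15 0 0 -1; 0 0 0 0.15 0 0 -1; 0 0 0 0.15 0 0 -1; 0 0 0 0.15 0 0 -1; 0 0 0 0.15 0 0 -1; 0 0 0 0.15 0 0 -1",
)

```text
time: 46.9
ee_pos: [457.5, -152.4, 29.1]
orientation: [-85.7, 89.7, -80.2]
wrist_force: [-7.0, -1.1, 20.5]
finger_gap: 0.0
```

send_rows(
  moves="0 0 0 0.15 0 0 -1; 0 0 0 0.15 0 0 -1; 0 0 0 0.15 0 0 -1; 0 0 0 0.15 0 0 -1; 0 0 0 0.15 0 0 -1; 0 0 0 0.15 0 0 -1; 0 0 0 0.15 0 0 -1; 0 0 0 0.15 0 0 -1",
)

```text
time: 47.7
ee_pos: [457.4, -152.3, 29.1]
orientation: [-63.6, 89.3, -57.9]
wrist_force: [-7.5, -1.0, 21.4]
finger_gap: -0.2
```

```bash
python3 st.py 456 -155 28 5;python3 look.py y >/dev/null
python3 - <<'E'
import cv2
a=cv2.imread("pics/side_y.png")[100:220,220:390];a=cv2.resize(a,None,fx=4,fy=4,interpolation=cv2.INTER_CUBIC)
cv2.imwrite("pics/z17.png",a)
E
```

```text
t 47.7 tcp [ 457.4 -152.3   29.1] F [-7.5 -1.  21.4] gap -0.2 heading 5.75 tilt 0.72 q [ -26.   35.  120.   -1.   24. -121.]
rotvec [0.74 0.33 0.65] shift cm in current tool [ 0.11 -0.25 -0.17] in target tool [ 0.11 -0.25 -0.17]
```

View pics/z17.png

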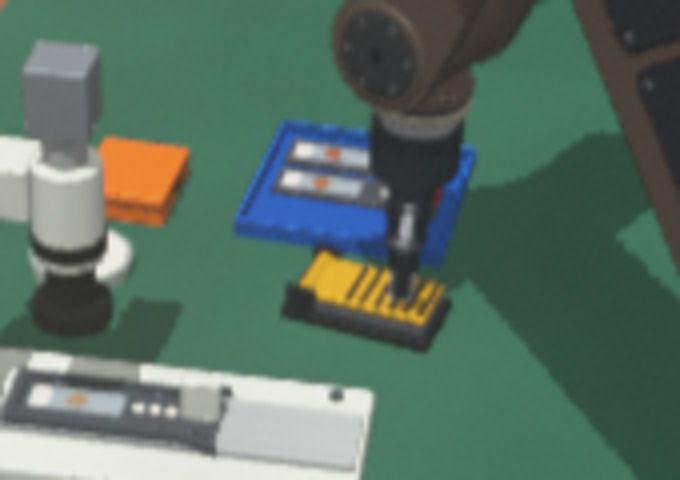

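The treadle is flat on its stop, held about 1.4 s. Now I fetch carrier 3, with its grip at TCP (577.8, 55).

send_rows(
  moves="0.7 0.3 0.6 -2 0 0 -1; 0 0 0 -3 0 0 -0.6; 0 0 0 -3 1 0.5 -0.2; 0 0 0 -1 3.5 1.8 -0.2; 0 0 0 0 4 2.2 -0.2; 0 0 0 0 4 2.2 -0.2; 0 0 0 0 3.5 1.5 -0.2; 0 0 0 0 2.5 0.8 -0.2",
)

```text
time: 48.6
ee_pos: [537.1, 45.0, 128.8]
orientation: [-18.5, 89.2, -13.7]
wrist_force: [-0.7, -0.7, -0.5]
finger_gap: 33.9
```

send_rows(
  moves="-0.3 0.7 0.3 1 0 2 -0.2; 0 0 0 1.5 0 1.5 -0.2; 0 0 0 1.5 0 0.4 -0.2; 0 0 0 1.5 0 0 -0.2; 0 0 0 0.4 0 0 -0.2; 0 0 0 0 0 0 -0.2",
)

```text
time: 49.2
ee_pos: [577.9, 54.4, 69.7]
orientation: [8.3, 89.7, 13.8]
wrist_force: [0.6, 0.2, 0.4]
finger_gap: 34.0
```

```bash
python3 st.py 578 55 35.5 5
```

```text
t 49.2 tcp [577.9  54.4  69.7] F [0.6 0.2 0.4] gap 34.0 heading 5.49 tilt 0.26 q [ -1.  36. 104.   0.  39. -97.]
rotvec [ 0.49  0.25 -0.04] shift cm in current tool [ 3.42  0.05 -0.  ] in target tool [3.42 0.06 0.01]
```

send_rows(
  moves="0.5 0.2 0 1.5 0 0 -0.2; 0 0 0 1.3 0 0 -0.2; 0 0 0 0.4 0 0 -0.2; 0 0 0 0 0 0 -0.2",
)

```text
time: 49.6
ee_pos: [577.8, 54.0, 36.1]
orientation: [17.7, 89.9, 22.6]
wrist_force: [0.1, 0.1, 1.1]
finger_gap: 34.0
```

```bash
python3 st.py 578 55 35.5 5
```

```text
t 49.6 tcp [577.8  54.   36.1] F [0.1 0.1 1.1] gap 34.0 heading 4.9 tilt 0.1 q [ -1.  39. 105.   0.  36. -96.]
rotvec [-0.1   0.09 -0.03] shift cm in current tool [0.06 0.1  0.03] in target tool [0.06 0.1  0.03]
```

send_rows(
  moves="0 0 0 0 0.1 0 -1; 0 0 0 0 0 0 -1; 0 0 0 0 0 0 -1; 0 0 0 -0.1 0 0 -1; 0 0 0 -0.1 0 -1 -1; 0 0 0 0 0 -2 -1; 0 0 0 0 0 -2 -1; 0 0 0 0 0 -2 -1",
)

```text
time: 50.4
ee_pos: [505.5, 48.9, 38.8]
orientation: [4.9, 89.8, 9.8]
wrist_force: [-0.2, 1.1, -2.8]
finger_gap: 13.0
```

```bash
python3 st.py 447 43 37 5
```

```text
t 50.4 tcp [505.5  48.9  38.8] F [-0.2  1.1 -2.8] gap 13.0 heading 4.92 tilt 0.21 q [ -2.  36. 115.   0.  29. -97.]
rotvec [-0.08  0.21 -0.02] shift cm in current tool [ 0.16 -0.09 -5.88] in target tool [ 0.18 -0.08 -5.88]
```

send_rows(
  moves="0 0.2 0 0 0 -2 -1; 0 0 0 0 0 -2 -1; 0 0 0 0 0 -1.4 -1; 0 0 0 -1.5 0 0 -1; 0 0 0 -2.5 0 0 -1; 0 0 0 -2 0 0 -1; 1 0 0 -1 -1.5 0 -1; 1.5 0 0 0 -3.5 0.4 -1",
)

```text
time: 51.2
ee_pos: [447.1, -4.2, 112.5]
orientation: [172.4, 89.6, 175.0]
wrist_force: [0.3, -0.3, -2.7]
finger_gap: 13.0
```

send_rows(
  moves="1 0 0 0 -4 0.4 -1; 1 0 0 0 -4 0.4 -1; 0.5 0 0 0 -4 0.3 -1; 0 0 0 0 -4 0.2 -1; 0 0 0 0.2 -4 0.2 -1; 0 0 0 0.2 -3 0.1 -1; 0 0 0 0.2 -2 0 -1; 0 0 0 0.2 0 0 -1",
)

```text
time: 52.0
ee_pos: [461.6, -265.1, 106.2]
orientation: [-153.4, 89.8, -153.5]
wrist_force: [0.4, -0.2, -1.7]
finger_gap: 13.1
```

```bash
python3 st.py 468.5 -289.5 60 0
```

```text
t 52.0 tcp [ 461.6 -265.1  106.2] F [ 0.4 -0.2 -1.7] gap 13.1 heading -0.1 tilt 0.18 q [ -37.   30.  109.   -0.   40. -127.]
rotvec [-0.1  -0.16  0.08] shift cm in current tool [ 4.62 -2.43  0.71] in target tool [ 4.62 -2.44  0.69]
```

send_rows(
  moves="0 -0.2 0 1 -1 0.3 -1; 0 0 0 1.5 -0.8 0.3 -1; 0 0 0 1.3 -0.4 0.1 -1; 0 0 0 0.8 0 0 -1; 0 0 0 0 0 0 -1",
)

```text
time: 52.5
ee_pos: [467.6, -285.9, 55.1]
orientation: [152.6, 89.9, 152.6]
wrist_force: [-0.3, 0.4, -1.4]
finger_gap: 13.1
```

```bash
python3 st.py 468.5 -289.5 15 0;python3 look.py A|grep -E "top"
python3 - <<'E'
import cv2
a=cv2.imread("pics/side_A.png")[90:200,240:390];a=cv2.resize(a,None,fx=4,fy=4,interpolation=cv2.INTER_CUBIC)
cv2.imwrite("pics/z18.png",a)
E
```

```text
t 52.5 tcp [ 467.6 -285.9   55.1] F [-0.3  0.4 -1.4] gap 13.1 heading -0.02 tilt 0.1 q [ -38.   36.  109.   -0.   35. -128.]
rotvec [-0.02 -0.09 -0.04] shift cm in current tool [ 4.01 -0.37  0.09] in target tool [ 4.01 -0.36  0.09]
top sec 11 [406.  159.9] cloud [ 699. -324.    9.] [(9, [699.3, -324.0]), (10, [699.1, -323.6]), (30, [693.5, -317.2])]
```

View pics/z18.png

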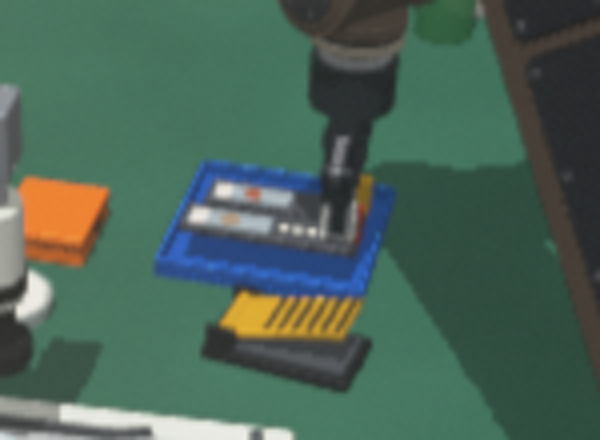

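send_rows(
  moves="0 0 0 1.5 -0.2 0 -1; 0 0 0 1.4 0 0 -1; 0 0 0 0.6 0 0 -1; 0 0 0 0 0 0 -1",
)

```text
time: 53.0
ee_pos: [469.0, -287.7, 21.5]
orientation: [-44.4, 89.8, -44.4]
wrist_force: [-0.2, -0.3, -2.7]
finger_gap: 13.2
```

```bash
python3 st.py 468.5 -289.5 15 0
```

```text
t 53.0 tcp [ 469.  -287.7   21.5] F [-0.2 -0.3 -2.7] gap 13.2 heading 0.07 tilt 0.16 q [ -38.   39.  110.   -0.   31. -128.]
rotvec [0.07 0.11 0.11] shift cm in current tool [ 0.65 -0.18 -0.05] in target tool [ 0.65 -0.18 -0.05]
```

send_rows(
  moves="0 0 0 0.4 -0.1 0 -1; 0 0 0 0.2 0 0 -1; 0 0 0 0.1 0 0 -1",
)

```text
time: 53.3
ee_pos: [469.3, -288.9, 16.2]
orientation: [-44.1, 89.8, -44.0]
wrist_force: [-4.3, 4.6, 18.5]
finger_gap: 13.1
```

```bash
python3 st.py 468.5 -289.5 15 0
```

```text
t 53.3 tcp [ 469.3 -288.9   16.2] F [-4.3  4.6 18.5] gap 13.1 heading 0.08 tilt 0.23 q [ -38.   40.  110.   -0.   30. -129.]
rotvec [0.08 0.17 0.16] shift cm in current tool [ 0.12 -0.06 -0.08] in target tool [ 0.12 -0.06 -0.08]
```

On the floor. Release, retreat clear and do the final check.

send_rows(
  moves="0 0 0 0 0 0 -0.5; 0 0 0 0 0 0 -0.5; 0 0 0 0 0 0 -0.5; 0 0 0 -2 0 0 -0.5; 0 0 0 -3 0 0 -0.5; 0 0 0 -4 0 0 -0.5; 0 0 0 -4 2 0 -0.5; 0 0 0 -1 4 0 -0.3",
)

```text
time: 54.1
ee_pos: [469.4, -230.8, 160.4]
orientation: [-38.5, 89.7, -38.7]
wrist_force: [0.4, 0.3, 0.0]
finger_gap: 29.9
```

send_rows(
  moves="0 0 0 0 4.5 0 -0.2; 0 0 0 0 4.5 0 -0.2; 0 0 0 0 4.5 0 -0.2; 0 0 0 0 4.5 0 -0.2; 0 0 0 0 4.5 0 -0.2; 0 0 0 0 4 0 -0.2; 0 0 0 0 2 0 -0.2; 0 0 0 0 0 0 0",
)

```text
time: 54.9
ee_pos: [470.4, 67.0, 163.1]
orientation: [-24.0, 89.1, -24.1]
wrist_force: [-0.2, -0.6, -0.2]
finger_gap: 42.6
```

```bash
python3 look.py B|grep top; python3 st.py
python3 - <<'E'
from h import *
c=dict(np.load("pics/top_B.npz")); W=cloud(c); H,S,V=hsvof(c)
# plate tops in tray: dark low-sat pixels
m=(V<110)&(S<90)&(W[...,0]>440)&(W[...,0]<625)&(W[...,1]<-255)&(W[...,1]>-440)
for s,ce,mm in comps(m,40): 
    q=W[mm]; A=np.c_[q[:,:2]-q[:,:2].mean(0),np.ones(len(q))]; print(s,q.mean(0).round(1),"slope",np.linalg.lstsq(A,q[:,2],rcond=None)[0].round(3))
a=cv2.imread("pics/side_B.png")[90:240,190:390];cv2.imwrite("pics/z19.png",cv2.resize(a,None,fx=4,fy=4,interpolation=cv2.INTER_CUBIC))
E
```

```text
top sec 11 [406.  159.9] cloud [ 699. -324.    8.] [(9, [699.3, -324.0]), (10, [699.1, -323.6]), (30, [693.5, -317.2])]
top sec 24 [415.  201.7] cloud [ 569. -346.   11.] [(9, [569.9, -346.3]), (10, [569.7, -346.0]), (30, [566.4, -339.1])]
top sec 25 [434.  201.6] cloud [ 569. -402.   11.] [(9, [570.6, -402.8]), (10, [570.4, -402.4]), (30, [567.0, -394.5])]
top sec 17 [395.9 201.4] cloud [ 570. -290.   12.] [(9, [570.4, -289.2]), (10, [570.2, -288.9]), (30, [566.9, -283.1])]
top y 94 [438.1 234.2] cloud [ 470. -396.   44.] [(45, [469.3, -396.3]), (46, [469.2, -395.9]), (66, [467.6, -388.0])]
top r 80 [418.6 234.6] cloud [ 468. -340.   44.] [(45, [467.6, -340.6]), (46, [467.6, -340.2]), (66, [465.9, -333.3])]
t 55.0 tcp [470.5  65.  163.1] F [ 0.8  0.1 -0.3] gap 42.9 heading -0.24 tilt 0.87 q [  0.  21. 115.  -1.  43. -89.]
[389 188  15  52 276] [ 531.1 -285.4   10.6] slope [-0.0000e+00  1.0000e-03  1.0579e+01]
[407 188  16  52 306] [ 530.  -341.9   10.7] slope [-1.0000e-03 -5.0000e-03  1.0728e+01]
[426 188  17  52 332] [ 528.6 -399.1   10.6] slope [-1.000e-03  1.200e-02  1.062e+01]
```

View pics/z19.png

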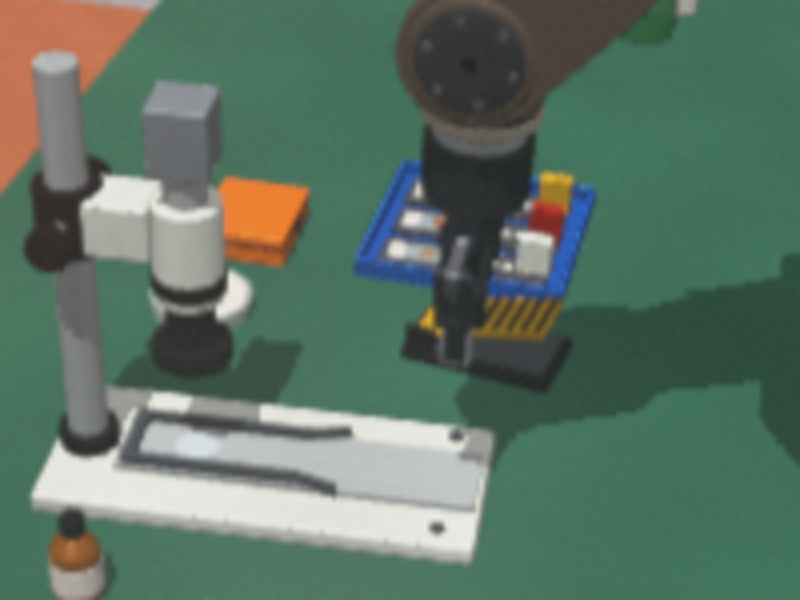

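View pics/crop_B.png

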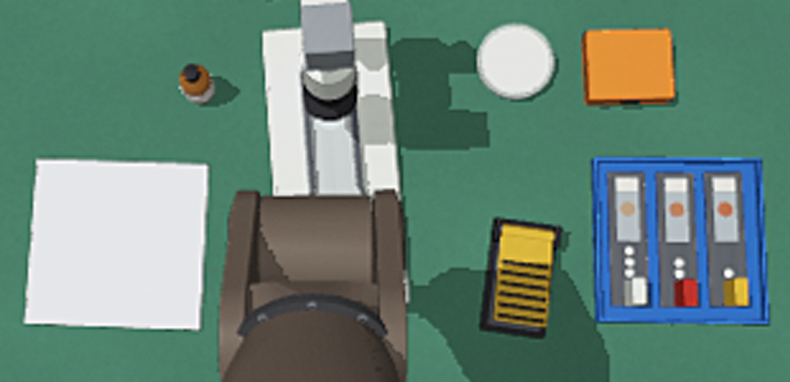

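All three carriers lie flat in the tray, with plate tops at about 10.6 mm (10 expected) and no slope. The robot is clear.

```bash
python3 -c "
from station import bot
print(bot.finish_job())"
```

```text
the job is handed in; nothing more can be done
None
```

I photographed all three carriers in order (1, 2, 3 dots), laid them in the blue tray and handed the job in at about 55 s. No verdict was reported.

- **Carriers at home:** each one was pushed along the guide until it met 13–15 N from the stop. The side view put its section under the lens before each photo.
- **Treadle:** it lay level on its stop each time and was held for at least 1 s at about 20–26 N. On the first press I came down too hard and the wrist force read 82 N briefly. That is under the 120 N limit, and I pressed more gently after that.
- **Carrier 2:** it was knocked askew on the mat while carrier 1 was being put away, so I measured it again before picking it up. My first grip on it was about 6 mm too high, and I opened and gripped again lower.
- **Last checks:** the three carriers lie flat side by side in the tray, with plate tops at 10.6–10.7 mm against 10 mm expected and slopes under about 1°. The mat and guide are empty, and the bottle, slide box and dish looked in place in the last pictures. The last pictures did not cover the two decoy carriers, but the arm never went to them. The gripper was about 160 mm above the bench, touching nothing.
- **Disagreements:** none of the final checks failed. The two cameras differed by about 2–3 mm, within their stated calibration.

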